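Cap the screw pot with its pinch-tab cap and hang it on the carousel

TASK

Put the open screw pot away: while it stands on the worktop, close it with its loose cap by pinching the cap's two sprung tabs together, lowering the cap fully home into the pot's mouth and letting the tabs spring out under the lip. Turn the carousel so that its one empty hook points straight at the robot's side of the worktop, and hang the closed pot on that hook by the clip on the pot's back. Keep the pot upright all the way, and leave the paint bottle, sanding block and wooden slip where they are.

Things in the scene. Friction and masses are not known exactly. Their poses are not given: they have to be found in the camera images.
- pot: The loose, open grey pot of screws, 58 x 58 mm, 70 mm high, 0.14 to 0.28 kg. Origin: centre of its underside, z up. Its back (clip) is at its own +x, the paper label at -x. Grip it from above across its plain +-y sides (58 mm apart; the fitted cap stays inside them). Not one of the four closed pots fixed on the carousel.
- mouth (a point): On the pot: centre of its round mouth, level with the rim, 70 mm above the pot's origin. The mouth is 46 mm in diameter through a 4 mm thick lip; under the lip the pot is 52 x 52 mm inside, so the cap's claws catch below it.
- clip (a point): On the pot: middle of the underside of the clip's bridge, at (33.5, 0, 60) mm in the pot's frame. Below it is a pocket open at the bottom, 9 mm front to back (pot x = 29 to 38) and 28 mm wide; its 3 mm rear leg and cheeks hang down to z = 41, and the bridge's top is at z = 64. When hung, the hook's top edge touches this point.
- cap: The loose round grey cap, lying face up. Origin: centre of its underside, z up. Plug 41 mm diameter (z = 0 to 9), flange 54 mm (z = 9 to 12), fixed spring housing 16 x 17 mm to z = 21. Two ears to pinch, on its +y and -y sides: 20 mm wide along x, 5 mm thick, z = 12.5 to 25, 46 mm over their outsides when free. 0.06 kg. Home: flange on the rim, origin 61 mm above the pot's, any yaw.
- tab_a (a joint): Travel of the tab on the cap's +y side, m: 0 free, 0.0065 pinched to the stop (33 mm over the ears). Its flat claw (z = 1 to 4) sticks out to 27 mm from the axis when free, 20.5 mm at the stop; it passes the 23 mm radius mouth from 0.0045 on. Spring 1.6 N free, 10 N at the stop: a 20 N grip closes both. Latched it reads 0 to 0.002.
- tab_b (a joint): The same for the tab on the cap's -y side.
- stand: Round dark foot of the carousel, 176 mm diameter, fixed to the worktop; origin under its centre, on the carousel's axis; its x and y are the world's. Over its pots the carousel measures about 285 mm; their caps reach z = 176 mm.
- carousel (a joint): Angle of the carousel about its upright axis, rad, counter-clockwise from above. At 0 or 2 pi the empty hook points along the world's -x, to the robot's side; at angle a it lies in direction (-cos a, -sin a) from the axis. Range -7 to 7; light friction (0.1 N m), stays where it is left. Five hooks 72 degrees apart, four with pots on.
- grip_bar (a point): Middle of the black grip bar on top of the carousel, on its axis, 204 mm above the worktop. The bar is 60 mm long, 13 mm thick, z = 194 to 214; its length lies along the empty hook's direction (world x at angle 0). Pinch it across its thickness from above and turn.
- hook (a point): Middle of the top edge of the empty hook: an upright flat tongue, 4 mm thick, 22 mm wide (15 mm at its rounded top), flat side outwards, 75 mm from the axis, top edge at z = 150 mm; its arm joins 54 mm below the top. The clip's pocket goes over it from above, the pot outside, its back to the axis; it then hangs underside at z = 87 to 90 mm, leaning up to 0.09 rad outwards.
- paint_bottle: Bystander: white paint bottle, 48 mm diameter, 170 mm high, origin at its underside.
- sanding_block: Bystander: wooden sanding block, 60 x 112 x 30 mm (its y is the long way), origin at its underside.
- wood_slip: Bystander: thin slip of wood lying flat, 40 x 260 mm (its y is the long way), 9 mm thick, origin at its underside.
There are look-alikes about, which are no part of the job. Of the things like the pot, leave any that is blue, green or purple; of the rest the larger one is meant.

How it is judged:
By the outcome, as a careful person would: the job done as asked, in the order asked, and still so for the second after the job is handed in, with the robot touching nothing.
It also fails if it takes over 64 s, if anything falls off the work surface, if the arm or the gripper's body presses on something with over 40 N, if the wrist force passes 120 N, or if a joint passes its speed limit or range.

ROBOT

A 6-joint arm with a two-finger parallel gripper is mounted at the origin on the work surface; the furniture and walls round the work are solid. World frame = base frame: x ahead of the robot, y to its left, z up, the work surface at z = 0. Lengths are in m, angles in rad, forces in N, time in s.
With the tool pointing down it reaches from about 0.3 to 0.85 m from the base axis. Payload 4.2 kg.
Tool frame: the origin (TCP) lies midway between the tips of the shut fingers; the grasp point (between the pads) lies 19 mm behind it; z points along the fingers, y is the line along which they close (so a half turn about z gives the same grasp; the last joint's range is limited). The gripper opens to 91 mm and grips with 3 to 60 N. Pads are 32 mm wide; open, the fingers measure 118 mm over their backs; the gripper's body (76 mm by 178 mm) begins 60 mm behind the grasp point.
Start: joints at [1.191, 0.32, 1.565, -0, 1.257, -0.02], TCP at [0.202, 0.538, 0.187] pointing down, gripper open.
Joint ranges: [-3.11, 3.11], [-0.84, 2.01], [0.21, 2.61], [-1.34, 4.49], [0.05, 2.63], [-2.56, 2.56]. Speed limits (rad/s): [2.57, 2.57, 3.14, 3.14, 3.14, 3.14].

INTERFACE

Orientations are given as a rotation vector (axis times angle).
In Python, from rig import state, camera, hand_in, search_frame, trace gives the robot as it stands.
- The arm moves only by the tool servo_tool, never from a script. Its argument "increments" is a list of rows, each an object of numbers: "fingers": the opening, from -1 (shut) to 1 (fully open); "dx", "dy", "dz": the shift along the tool's x, y, z scaled (see below); "roll": the turn about the tool's z scaled (see below). In form: [{"fingers": .., "dx": .., "dy": .., "dz": .., "roll": ..}, ...]. A call has 1 to 10 rows; each row shifts and turns the commanded pose from where the row before left it, along the tool's axes as they then stand; what a row does not reach is not made up. The controller multiplies each number of a shift by 0.25 m and each number of a turn by pi rad. A row lasts 1/10 s, in which the tool goes at most 50 mm and 8.59 degrees, less where a joint would pass 70% of its speed; a pose out of reach is approached as far as the arm can. A call with a number of a shift or a turn outside -1 to 1 is refused whole. A call with a gripper value outside its range is refused whole. The fingers move at their own pace and stop on an object; the grip force is fixed at half the most. Time passes only in rows, so rows that do not move let the fingers close. It gives the time, the measured TCP pose, the force, the opening and the grip force at its end, in the units of the state.
- state(): the state, without advancing time (a new reading comes with each control period).
- camera(name): name is "scene" or "side" or "wrist"; returns a dict with "img" (384x512x3 uint8, red, green, blue), "fx", "fy", "cx", "cy" (pixels), "R" (3x3) and "t" (3): a world point X has camera coordinates R X + t. Camera axes: x right, y down, z forward; pixel columns grow to the right and rows downward; lengths in m; the calibration is good to about 2 mm. A picture is of the moment at which its call begins. There is no depth.
- hand_in(): hands the job in; it is judged then, once.
Trained networks look in the newest picture that a camera, given by its name, has taken for a name from the list of things; names that differ only in an ending like _2 or _b are one class to them, and where a whole thing is asked for, a point or a joint stands for the part that bears it (a point fixed in the world has none). Each returns a list of dicts, best first, with "p" (0 to 1); they miss things now and then, are a little off and sometimes report something else, mostly with a low value. They report only what shows in the picture. A call takes as long as a camera call. They do not tell look-alikes from the thing itself.
- search_frame(camera, thing): "rect" ([left, top, width, height] in pixels, round what is visible of it).
- trace(camera, thing): "pixels" (384x512 bool, what is visible of it) and "rect" ([left, top, width, height] in pixels, round what is visible of it).
The state is a dict: "time_s": time; "joint_positions": joint angles; "joint_vel": joint speeds; "effort": joint torques, N m; "tool_pos": TCP position; "tool_rot": TCP orientation; "contact_force": force on the tool from outside, world axes, zero at the start; "torque": the same for the moment, N m; "opening": opening from 0.0 (shut) to 1.0 (fully open); "grip_force": force on a finger pad.
Only numpy, scipy, OpenCV 4.12 (cv2) and the standard library are available. Lean on these libraries where they do the work, as an engineer would, in place of code of your own. Each camera call takes 0.05 s, during which the arm holds its last target. There are 200 camera calls.

## Working session

There is one attempt and no reset: what is moved stays moved. The work goes in short steps, Python scripts to look and compute and a tool call to move; the robot and the scene stay as the last step left them, time stands still between calls to the robot, and variables do not carry over. Pictures are saved under pics/ and viewed, at most 10 in all, crops included, and the job is handed in when it is done.

Besides the shell and the picture viewer there is one more tool, called after ">>>" as a command line: name --argument value ..., lists and objects as JSON in quotes. servo_tool: Moves the arm, as the interface text tells. Its arguments: {"type":"object","properties":{"increments":{"type":"array","items":{"type":"object","properties":{"fingers":{"type":"number"},"dx":{"type":"number","minimum":-1,"maximum":1},"dy":{"type":"number","minimum":-1,"maximum":1},"dz":{"type":"number","minimum":-1,"maximum":1},"roll":{"type":"number","minimum":-1,"maximum":1}}}}},"required":["increments"]}

```bash
mkdir -p pics; cat > h.py <<'E'
import numpy as np, cv2
from rig import state, camera, hand_in, search_frame, trace
def ray(c,u,v):
    d=c["R"].T@np.array([(u-c["cx"])/c["fx"],(v-c["cy"])/c["fy"],1]); o=-c["R"].T@c["t"]; return o,d/np.linalg.norm(d)
def atz(c,u,v,z):
    o,d=ray(c,u,v); return o+d*(z-o[2])/d[2]
def proj(c,X):
    p=c["R"]@np.array(X)+c["t"]; return np.array([c["fx"]*p[0]/p[2]+c["cx"],c["fy"]*p[1]/p[2]+c["cy"]])
E
python3 - <<'E'
from h import *
a=camera("scene");b=camera("side")
for n,c in(("scene",a),("side",b)):
    print(n,(-c["R"].T@c["t"]).round(3),c["R"][2].round(2))
    for t in ["pot","cap","stand","grip_bar","hook","clip","paint_bottle","sanding_block","wood_slip"]:
        try: print(t,[(np.round(d["rect"]).tolist(),round(d["p"],2)) for d in search_frame(n,t)])
        except Exception as e: print(t,e)
im=np.hstack([a["img"],b["img"]])[:,:,::-1]
cv2.imwrite("pics/a.png",cv2.resize(a["img"][:,:,::-1],(800,600)))
cv2.imwrite("pics/b.png",cv2.resize(b["img"][:,:,::-1],(800,600)))
print(state())
E
```

```text
scene [ 1.000e-03 -1.076e+00  1.045e+00] [ 0.35  0.71 -0.61]
pot [([249.0, 274.0, 29.0, 39.0], 0.86), ([195.0, 204.0, 23.0, 26.0], 0.84), ([217.0, 237.0, 14.0, 23.0], 0.75), ([241.0, 212.0, 17.0, 24.0], 0.74), ([246.0, 227.0, 27.0, 30.0], 0.59)]
cap [([295.0, 289.0, 17.0, 13.0], 0.66)]
stand [([200.0, 127.0, 58.0, 62.0], 0.8), ([198.0, 124.0, 62.0, 57.0], 0.58)]
grip_bar [([195.0, 124.0, 63.0, 53.0], 0.97)]
hook [([195.0, 119.0, 61.0, 60.0], 0.61)]
clip [([251.0, 227.0, 24.0, 27.0], 0.98), ([196.0, 205.0, 28.0, 25.0], 0.95), ([254.0, 277.0, 25.0, 34.0], 0.87), ([243.0, 213.0, 12.0, 22.0], 0.55), ([216.0, 241.0, 18.0, 19.0], 0.52)]
paint_bottle [([305.0, 196.0, 17.0, 46.0], 0.91), ([294.0, 288.0, 17.0, 14.0], 0.41)]
sanding_block [([327.0, 258.0, 37.0, 35.0], 0.69)]
wood_slip [([233.0, 252.0, 77.0, 28.0], 0.71)]
side [ 0.378 -1.36   0.734] [ 0.1   0.91 -0.4 ]
pot [([198.0, 201.0, 26.0, 29.0], 0.94), ([202.0, 232.0, 19.0, 22.0], 0.87), ([235.0, 226.0, 27.0, 30.0], 0.85), ([206.0, 266.0, 32.0, 36.0], 0.71), ([235.0, 217.0, 19.0, 7.0], 0.58)]
cap [([258.0, 283.0, 19.0, 18.0], 0.48)]
stan
[... 439 characters left out ...]
92.0, 18.0], 0.68)]
{'time_s': 1.0, 'joint_positions': array([ 1.19101643e+00,  3.19555309e-01,  1.56450569e+00, -9.79811046e-06,
        1.25740444e+00, -2.00280761e-02]), 'joint_vel': array([ 0.00174585,  0.00095619,  0.00015967, -0.00097176,  0.0008528 ,
        0.00161519]), 'effort': array([ 1.14002200e-03, -4.12357664e+01, -2.32234132e+01,  7.28307688e-02,
        3.78589053e-02, -1.50062874e-05]), 'tool_pos': array([0.20244598, 0.53819511, 0.18719942]), 'tool_rot': array([5.62043620e-01, 3.09087289e+00, 1.92928702e-04]), 'contact_force': array([0.18320097, 0.40568611, 0.09851836]), 'torque': array([0.04128593, 0.02620263, 0.03945813]), 'grip_force': 0.0, 'opening': 0.9992824803673676}
```

View pics/a.png

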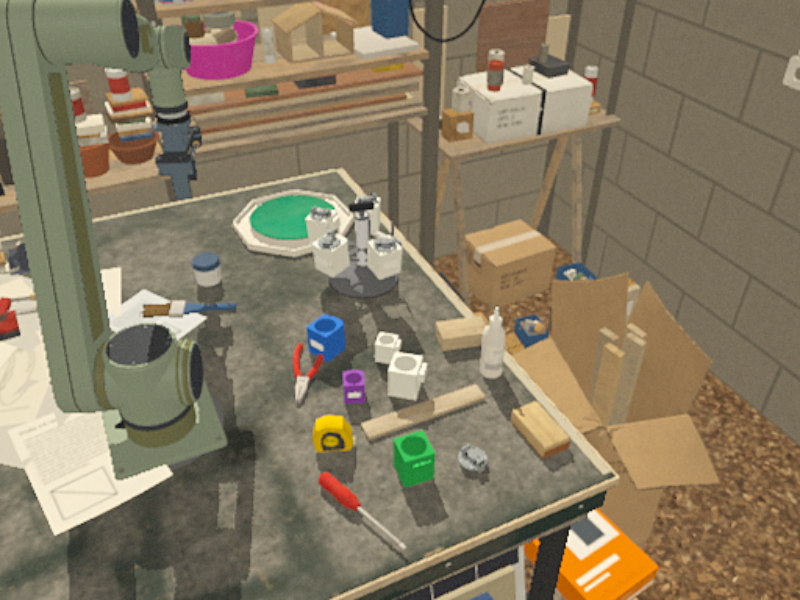

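View pics/b.png

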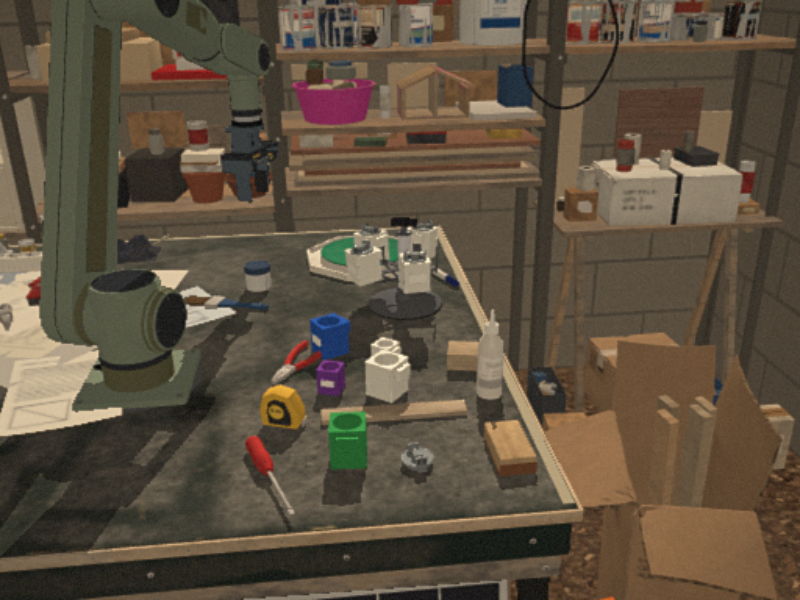

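The scene shows these pot-like things (800 px view): blue (326,338), purple (354,386), green (414,457), small white (388,347) and large white (406,376). The large grey-white one is meant. The cap is at (473,459) and the carousel at (362,240).

```bash
python3 - <<'E'
from h import *
C={n:camera(n) for n in("scene","side")}
def crop(n,u,v,w,h,s): return cv2.resize(C[n]["img"][v:v+h,u:u+w,::-1],None,fx=s,fy=s,interpolation=cv2.INTER_CUBIC)
A=np.vstack([np.hstack([crop("scene",230,205,100,75,4),crop("side",210,205,100,75,4)]),np.hstack([crop("scene",190,115,100,75,4),crop("side",220,130,100,75,4)])])
cv2.imwrite("pics/c.png",A)
def tri(pa,pb):
    rs=[ray(C["scene"],*pa),ray(C["side"],*pb)]
    M=sum(np.eye(3)-np.outer(d,d) for o,d in rs);q=sum((np.eye(3)-np.outer(d,d))@o for o,d in rs);return np.linalg.solve(M,q)
for t in ["pot","cap","grip_bar","stand"]:
  for n in C:
    for d in trace(n,t):
        ys,xs=np.nonzero(d["pixels"]); 
        if len(xs): print(t,n,round(d["p"],2),np.round(d["rect"]),len(xs),xs.mean().round(1),ys.mean().round(1),atz(C[n],xs.mean(),ys.mean(),{"pot":.035,"cap":.011,"grip_bar":.204,"stand":.01}[t]).round(3))
E
```

```text
pot scene 0.88 [249. 273.  27.  39.] 770 264.1 293.8 [ 0.392 -0.314  0.035]
pot scene 0.82 [248. 224.  25.  33.] 613 259.2 240.5 [ 0.474 -0.112  0.035]
pot scene 0.81 [194. 202.  27.  28.] 546 208.0 215.8 [0.37  0.073 0.035]
pot scene 0.76 [219. 240.  10.  18.] 277 225.6 247.4 [ 0.365 -0.095  0.035]
pot scene 0.68 [238. 210.  20.  26.] 261 246.4 222.2 [ 0.474 -0.013  0.035]
pot side 0.96 [237. 226.  24.  31.] 766 247.2 240.0 [ 0.475 -0.111  0.035]
pot side 0.59 [199. 203.  24.  26.] 605 210.7 214.3 [0.373 0.075 0.035]
pot side 0.55 [204. 232.  19.  22.] 368 211.2 241.5 [ 0.37  -0.106  0.035]
pot side 0.54 [236. 217.  21.   9.] 170 246.5 221.2 [0.483 0.01  0.035]
cap scene 0.63 [294. 290.  20.  13.] 207 301.3 293.5 [ 0.499 -0.341  0.011]
cap side 0.64 [259. 284.  18.  18.] 267 266.8 292.5 [ 0.503 -0.343  0.011]
grip_bar scene 0.74 [198. 124.  61.  53.] 1965 225.8 154.0 [0.478 0.161 0.204]
grip_bar scene 0.3 [197. 126.  59.  63.] 2617 226.6 160.4 [0.465 0.123 0.204]
grip_bar side 0.88 [221. 139.  60.  51.] 2014 252.3 162.8 [0.512 0.078 0.204]
stand scene 0.98 [199. 127.  63.  64.] 2688 227.0 160.6 [0.573 0.398 0.01 ]
stand side 0.78 [219. 137.  64.  65.] 2712 254.0 171.2 [0.558 0.504 0.01 ]
stand side 0.4 [306. 202.  16.  56.] 734 313.2 231.1 [ 0.687 -0.039  0.01 ]
```

View pics/c.png

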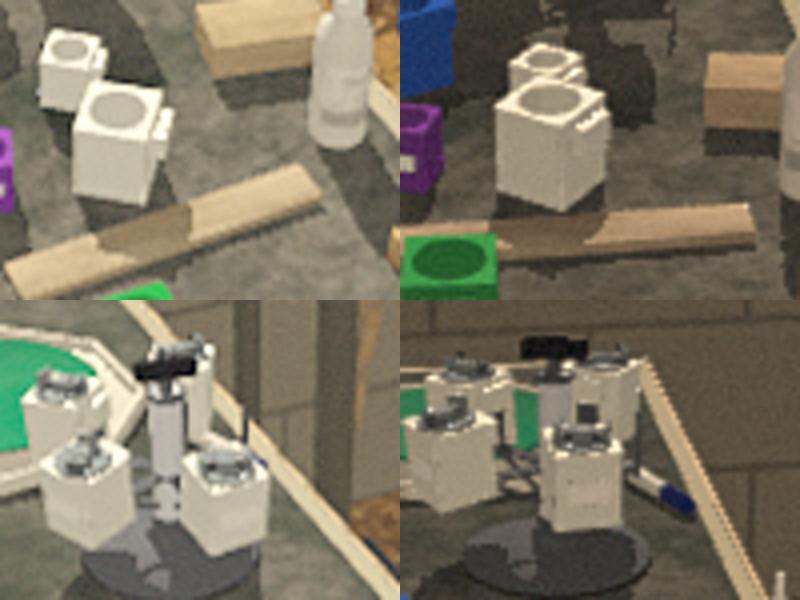

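```bash
python3 - <<'E'
from h import *
C={n:camera(n) for n in("scene","side")}
S=lambda u,v,o:(u/4+o[0],v/4+o[1])
P=lambda n,u,v,o,z:print(n,(u,v),atz(C[n],*S(u,v,o),z)[:2].round(3))
P("scene",118,109,(230,205),.07);P("side",153,99,(210,205),.07)
P("scene",165,118,(230,205),.064);P("side",193,122,(210,205),.064)
P("scene",135,72,(190,115),.21);P("scene",197,66,(190,115),.21)
P("side",120,48,(220,130),.21);P("side",187,50,(220,130),.21)
for p in[(60,83),(83,155),(218,165),(180,50)]:P("scene",*p,(190,115),.17)
for p in[(70,70),(45,115),(182,136),(210,62)]:P("side",*p,(220,130),.17)
P("scene",170,268,(190,115),.01)
w=camera("wrist");print((-w["R"].T@w["t"]).round(3),w["R"].round(2),w["fx"])
E
```

```text
scene (118, 109) [ 0.475 -0.111]
side (153, 99) [ 0.478 -0.114]
scene (165, 118) [ 0.507 -0.131]
side (193, 122) [ 0.504 -0.141]
scene (135, 72) [0.522 0.286]
scene (197, 66) [0.577 0.272]
side (120, 48) [0.523 0.272]
side (187, 50) [0.581 0.258]
scene (60, 83) [0.475 0.362]
scene (83, 155) [0.45  0.235]
scene (218, 165) [0.551 0.169]
scene (180, 50) [0.603 0.372]
side (70, 70) [0.483 0.339]
side (45, 115) [0.453 0.22 ]
side (182, 136) [0.563 0.152]
side (210, 62) [0.612 0.342]
scene (170, 268) [0.535 0.25 ]
[0.14  0.561 0.386] [[ 0.35  0.94 -0.  ]
 [ 0.91 -0.34  0.24]
 [ 0.23 -0.09 -0.97]] 273.16514033684183
```

The bar ends and the pot caps give an axis near (0.55, 0.27), with the empty hook pointing about -14°. The pot is near (0.476, -0.112) and the cap near (0.50, -0.342). I'll move to view both with the wrist camera.

>>> servo_tool --increments '[{"dx": -0.108, "dy": -0.1235, "dz": -0.0126, "fingers": 1}, {"dx": -0.108, "dy": -0.1235, "dz": -0.0126, "fingers": 1}, {"dx": -0.108, "dy": -0.1235, "dz": -0.0126, "fingers": 1}, {"dx": -0.108, "dy": -0.1235, "dz": -0.0126, "fingers": 1}, {"dx": -0.108, "dy": -0.1235, "dz": -0.0126, "fingers": 1}, {"dx": -0.108, "dy": -0.1235, "dz": -0.0126, "fingers": 1}, {"dx": -0.108, "dy": -0.1235, "dz": -0.0126, "fingers": 1}, {"dx": -0.108, "dy": -0.1235, "dz": -0.0126, "fingers": 1}, {"dx": -0.108, "dy": -0.1235, "dz": -0.0126, "fingers": 1}, {"dx": -0.108, "dy": -0.1235, "dz": -0.0126, "fingers": 1}]'

```text
invalid input at $.increments[0]: expected keys fingers, dx, dy, dz, roll
```

>>> servo_tool --increments '[{"dx": -0.108, "dy": -0.1235, "dz": -0.0126, "fingers": 1}, {"dx": -0.108, "dy": -0.1235, "dz": -0.0126, "fingers": 1}, {"dx": -0.108, "dy": -0.1235, "dz": -0.0126, "fingers": 1}, {"dx": -0.108, "dy": -0.1235, "dz": -0.0126, "fingers": 1}, {"dx": -0.108, "dy": -0.1235, "dz": -0.0126, "fingers": 1}, {"dx": -0.108, "dy": -0.1235, "dz": -0.0126, "fingers": 1}, {"dx": -0.108, "dy": -0.1235, "dz": -0.0126, "fingers": 1}, {"dx": -0.108, "dy": -0.1235, "dz": -0.0126, "fingers": 1}, {"dx": -0.108, "dy": -0.1235, "dz": -0.0126, "fingers": 1}, {"dx": -0.108, "dy": -0.1235, "dz": -0.0126, "fingers": 1}]'

```text
invalid input at $.increments[0]: expected keys fingers, dx, dy, dz, roll
```

```bash
cat >> h.py <<'E'
from scipy.spatial.transform import Rotation as Ro
def plan(P,yaw=None):
    s=state();R=Ro.from_rotvec(s["tool_rot"]).as_matrix();d=R.T@(np.array(P)-s["tool_pos"])/.25
    y=np.arctan2(R[1,1],R[0,1]);print("t",round(s["time_s"],2),"tcp",s["tool_pos"].round(4),"yaw(y-axis) deg",np.degrees(y).round(2),"q",s["joint_positions"].round(2),"F",s["contact_force"].round(1),"open",round(s["opening"]*91,1))
    print("total units",d.round(4),"rows>=",(np.linalg.norm(d)/.2).round(1))
    if yaw is not None:
        e=(np.degrees(y)-yaw+90)%180-90; print("roll deg",e.round(2),"units",(e/180).round(4),"q6 after",(s["joint_positions"][5]+np.radians(e)).round(2))
E
python3 - <<'E'
from h import *
w=camera("wrist");im=w["img"].copy()
for t in("pot","cap"):
    for d in trace("wrist",t):
        ys,xs=np.nonzero(d["pixels"]); print(t,round(d["p"],2),np.round(d["rect"]),atz(w,xs.mean(),ys.mean(),.05 if t=="pot" else .015).round(3))
np.save("w.npy",w,allow_pickle=True)
cv2.imwrite("pics/d.png",cv2.resize(im[:,:,::-1],(800,600),interpolation=cv2.INTER_CUBIC))
plan([.5,-.342,.2])
E
```

```text
t 1.8 tcp [0.2024 0.5382 0.1872] yaw(y-axis) deg 69.38 q [ 1.19  0.32  1.56  0.    1.26 -0.02] F [-0.4 -0.2  0.1] open 91.4
total units [-2.3537 -2.8763 -0.0517] rows>= 18.6
```

View pics/d.png

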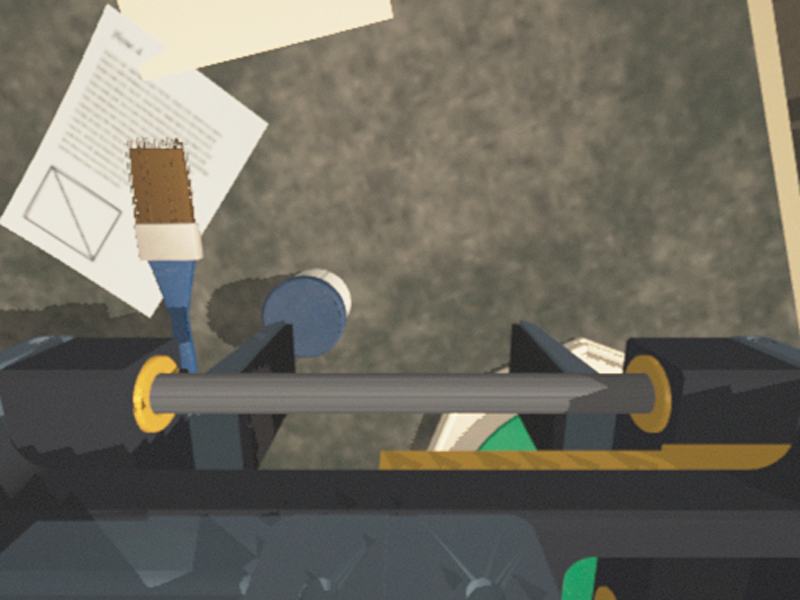

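The move needs every key in each row. This wrist view shows only the brush and jar, with the gripper filling the lower half, so useful views lie on the tool's +x side. I'll aim the TCP a bit further out.

>>> servo_tool --increments '[{"dx": -0.127, "dy": -0.1206, "dz": -0.0252, "roll": 0, "fingers": 1}, {"dx": -0.127, "dy": -0.1206, "dz": -0.0252, "roll": 0, "fingers": 1}, {"dx": -0.127, "dy": -0.1206, "dz": -0.0252, "roll": 0, "fingers": 1}, {"dx": -0.127, "dy": -0.1206, "dz": -0.0252, "roll": 0, "fingers": 1}, {"dx": -0.127, "dy": -0.1206, "dz": -0.0252, "roll": 0, "fingers": 1}, {"dx": -0.127, "dy": -0.1206, "dz": -0.0252, "roll": 0, "fingers": 1}, {"dx": -0.127, "dy": -0.1206, "dz": -0.0252, "roll": 0, "fingers": 1}, {"dx": -0.127, "dy": -0.1206, "dz": -0.0252, "roll": 0, "fingers": 1}, {"dx": -0.127, "dy": -0.1206, "dz": -0.0252, "roll": 0, "fingers": 1}, {"dx": -0.127, "dy": -0.1206, "dz": -0.0252, "roll": 0, "fingers": 1}]'

```text
time_s: 2.8
tool_pos: [0.3939, 0.1425, 0.2507]
tool_rot: [0.562, 3.09, 0.001]
contact_force: [0.9, 1.3, -1.0]
opening: 1.003
grip_force: 0.0
```

>>> servo_tool --increments '[{"dx": -0.127, "dy": -0.1206, "dz": 0, "roll": 0, "fingers": 1}, {"dx": -0.127, "dy": -0.1206, "dz": 0, "roll": 0, "fingers": 1}, {"dx": -0.127, "dy": -0.1206, "dz": 0, "roll": 0, "fingers": 1}, {"dx": -0.127, "dy": -0.1206, "dz": 0, "roll": 0, "fingers": 1}, {"dx": -0.127, "dy": -0.1206, "dz": 0, "roll": 0, "fingers": 1}, {"dx": -0.127, "dy": -0.1206, "dz": 0, "roll": 0, "fingers": 1}, {"dx": -0.127, "dy": -0.1206, "dz": 0, "roll": 0, "fingers": 1}, {"dx": -0.127, "dy": -0.1206, "dz": 0, "roll": 0, "fingers": 1}, {"dx": -0.127, "dy": -0.1206, "dz": 0, "roll": 0, "fingers": 1}, {"dx": -0.127, "dy": -0.1206, "dz": 0, "roll": 0, "fingers": 1}]'

```text
time_s: 3.8
tool_pos: [0.585, -0.2515, 0.2501]
tool_rot: [0.563, 3.091, 0.0]
contact_force: [0.9, 0.9, 0.1]
opening: 0.999
grip_force: 0.0
```

```bash
cat > look.py <<'E'
from h import *
import sys
w=camera("wrist");im=w["img"].copy()
for t in("pot","cap"):
    for d in trace("wrist",t):
        ys,xs=np.nonzero(d["pixels"]); print(t,round(d["p"],2),np.round(d["rect"]),atz(w,xs.mean(),ys.mean(),.05 if t=="pot" else .015).round(3))
np.save("w.npy",w,allow_pickle=True)
cv2.imwrite("pics/%s.png"%sys.argv[1],cv2.resize(im[:,:,::-1],(800,600),interpolation=cv2.INTER_CUBIC))
plan([.5,-.342,.2])
E
python3 look.py e
```

```text
pot 0.95 [297.  24.  65.  70.] [ 0.476 -0.11   0.05 ]
pot 0.76 [372.  12.  56.  52.] [ 0.484 -0.015  0.05 ]
pot 0.66 [130.  21.  70.  65.] [ 0.394 -0.315  0.05 ]
pot 0.53 [324. 174.  62.  52.] [ 0.677 -0.131  0.05 ]
pot 0.38 [298.   0.  32.   2.] [ 0.404 -0.106  0.05 ]
cap 0.92 [169. 120.  34.  38.] [ 0.503 -0.34   0.015]
t 3.95 tcp [ 0.5848 -0.2519  0.2487] yaw(y-axis) deg 69.22 q [-0.42  0.39  1.3   0.    1.45 -1.63] F [-0.4  0.7  0.2] open 90.9
total units [ 0.189  -0.4576  0.195 ] rows>= 2.7
```

View pics/e.png

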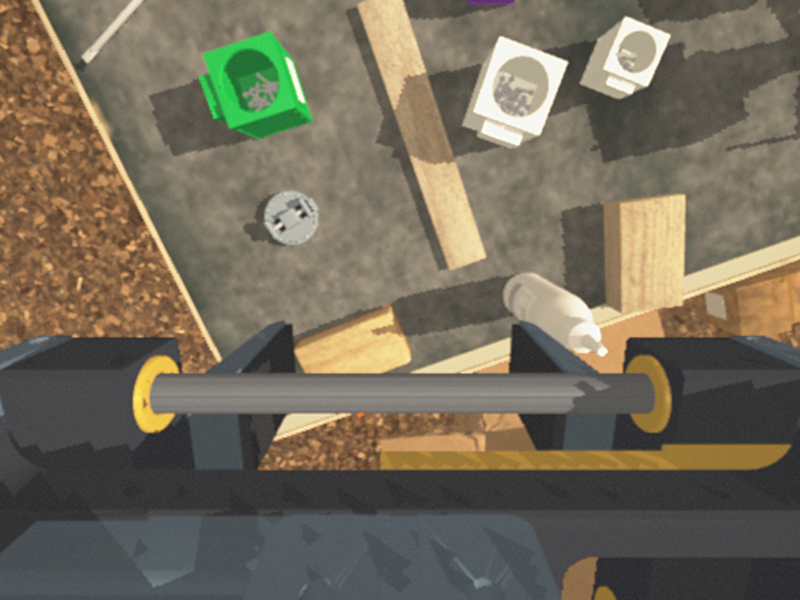

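The large white pot is at (515,90) with its clip at (500,133). The small white pot is at (625,58), the green one at (258,85), the cap at (292,218), the slip at (425,135) and the sanding block at (350,345). I'll take a close crop to check the choice and get the yaws.

```bash
python3 - <<'E'
from h import *
w=np.load("w.npy",allow_pickle=True).item();im=w["img"][:,:,::-1]
a=cv2.resize(im[115:165,162:212],None,fx=8,fy=8,interpolation=cv2.INTER_CUBIC)
b=cv2.resize(im[20:100,290:370],None,fx=5,fy=5,interpolation=cv2.INTER_CUBIC)
cv2.imwrite("pics/f.png",np.hstack([a,b]))
E
```

```text
(no output)
```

View pics/f.png

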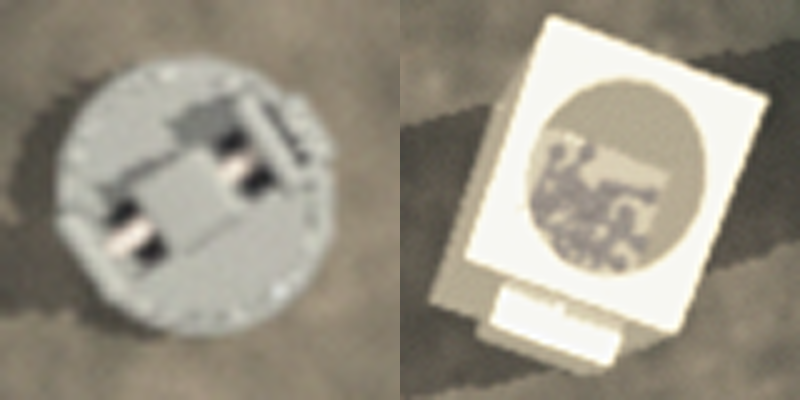

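The crop confirms the pot: plain off-white with an open round mouth and its clip at lower left. The cap's ears lie on the line from (130,233) to (242,162), and its flange centre is near (195,195).

```bash
python3 - <<'E'
from h import *
w=np.load("w.npy",allow_pickle=True).item()
ca=lambda x,y,z:atz(w,162+x/8-.5,115+y/8-.5,z)
po=lambda x,y,z:atz(w,290+(x-400)/5-.5,20+y/5-.5,z)
c=ca(195,195,.012);print("cap",c.round(4),"diam",np.linalg.norm(ca(195+137,195,.012)-ca(195-137,195,.012)))
d=ca(242,162,.018)-ca(130,233,.018);print("ear az",np.degrees(np.arctan2(d[1],d[0])),"springs mid",(ca(242,162,.018)+ca(130,233,.018))/2)
K=[po(*p,.07) for p in[(552,17),(769,97),(680,333),(466,260)]]
print(np.round(K,4),"centre",np.mean(K,0).round(4),[np.linalg.norm(K[i]-K[i-1]).round(4) for i in range(4)])
for i in range(4):
    e=K[i]-K[i-1];print(np.degrees(np.arctan2(e[1],e[0])).round(1))
print("mouth",po(616,176,.07).round(4),"clip",po(555,327,.064).round(4))
plan([*c[:2],.014],np.degrees(np.arctan2(d[1],d[0])))
E
```

```text
cap [ 0.5029 -0.3404  0.012 ] diam 0.053738670678608505
ear az 100.28854473682802 springs mid [ 0.50300062 -0.34075797  0.018     ]
[[ 0.4352 -0.1127  0.07  ]
 [ 0.4714 -0.0672  0.07  ]
 [ 0.517  -0.1035  0.07  ]
 [ 0.4807 -0.1501  0.07  ]] centre [ 0.4761 -0.1084  0.07  ] [np.float64(0.0588), np.float64(0.0581), np.float64(0.0583), np.float64(0.0591)]
140.5
51.5
-38.5
-128.0
mouth [ 0.4753 -0.1083  0.07  ] clip [ 0.5039 -0.132   0.064 ]
t 3.95 tcp [ 0.5848 -0.2519  0.2487] yaw(y-axis) deg 69.22 q [-0.42  0.39  1.3   0.    1.45 -1.63] F [-0.4  0.7  0.2] open 90.9
total units [ 0.1792 -0.4476  0.939 ] rows>= 5.3
roll deg -31.07 units -0.1726 q6 after -2.18
```

>>> servo_tool --increments '[{"dx": 0.0597, "dy": -0.1492, "dz": 0, "roll": 0, "fingers": 1}, {"dx": 0.0597, "dy": -0.1492, "dz": 0, "roll": 0, "fingers": 1}, {"dx": 0.0597, "dy": -0.1492, "dz": 0, "roll": 0, "fingers": 1}, {"dx": 0, "dy": 0, "dz": 0.15, "roll": -0.0432, "fingers": 1}, {"dx": 0, "dy": 0, "dz": 0.15, "roll": -0.0432, "fingers": 1}, {"dx": 0, "dy": 0, "dz": 0.15, "roll": -0.0432, "fingers": 1}, {"dx": 0, "dy": 0, "dz": 0.15, "roll": -0.0432, "fingers": 1}, {"dx": 0, "dy": 0, "dz": 0.15, "roll": 0, "fingers": 1}, {"dx": 0, "dy": 0, "dz": 0, "roll": 0, "fingers": 1}]'

```text
time_s: 4.85
tool_pos: [0.4995, -0.335, 0.0581]
tool_rot: [0.288, -3.12, -0.012]
contact_force: [-0.3, 0.9, -0.5]
opening: 1.001
grip_force: 0.0
```

```bash
python3 - <<'E'
from h import *
plan([.5029,-.3406,.0145],100.3)
w=camera("wrist")
for d in trace("wrist","cap"):
    ys,xs=np.nonzero(d["pixels"]); print(d["p"],d["rect"])
print(proj(w,[.5029,-.3406,.012]))
cv2.imwrite("pics/g.png",cv2.resize(w["img"][150:384,150:362,::-1],None,fx=2.5,fy=2.5))
E
```

```text
t 4.85 tcp [ 0.4995 -0.335   0.0581] yaw(y-axis) deg 100.53 q [-0.61  0.47  1.67  0.    1.01 -2.36] F [-0.3  0.9 -0.5] open 91.1
total units [-0.0105 -0.0262  0.1742] rows>= 0.9
roll deg 0.23 units 0.0013 q6 after -2.36
0.7 [221.8, 175.5, 57.5, 57.8]
[251.12489743 202.44383913]
```

View pics/g.png

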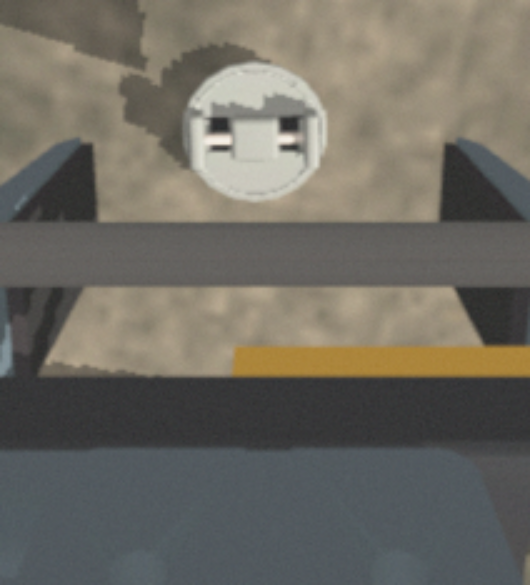

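The cap's ears line up with the finger line: the centre is at (252,203), against a predicted (251,202). I'll descend and pinch.

>>> servo_tool --increments '[{"dx": -0.0105, "dy": -0.0242, "dz": 0.1, "roll": 0, "fingers": 1}, {"dx": 0, "dy": 0, "dz": 0.0742, "roll": 0, "fingers": 1}, {"dx": 0, "dy": 0, "dz": 0, "roll": 0, "fingers": 1}, {"dx": 0, "dy": 0, "dz": 0, "roll": 0, "fingers": -1}, {"dx": 0, "dy": 0, "dz": 0, "roll": 0, "fingers": -1}, {"dx": 0, "dy": 0, "dz": 0, "roll": 0, "fingers": -1}, {"dx": 0, "dy": 0, "dz": 0, "roll": 0, "fingers": -1}, {"dx": 0, "dy": 0, "dz": 0, "roll": 0, "fingers": -1}, {"dx": 0, "dy": 0, "dz": 0, "roll": 0, "fingers": -1}, {"dx": 0, "dy": 0, "dz": 0, "roll": 0, "fingers": -1}]'

```text
time_s: 5.95
tool_pos: [0.5068, -0.3442, 0.019]
tool_rot: [0.287, -3.128, -0.0]
contact_force: [-0.8, 0.4, -0.2]
opening: 0.416
grip_force: 0.0
```

```bash
python3 - <<'E'
from h import *
plan([.5029,-.3406,.0145],100.3); print(state()["grip_force"])
E
```

```text
t 5.95 tcp [ 0.5068 -0.3442  0.019 ] yaw(y-axis) deg 100.49 q [-0.62  0.52  1.7   0.    0.92 -2.37] F [-0.8  0.4 -0.2] open 37.8
total units [0.0128 0.017  0.0181] rows>= 0.1
roll deg 0.19 units 0.001 q6 after -2.37
0.0
```

>>> servo_tool --increments '[{"dx": 0, "dy": 0, "dz": 0, "roll": 0, "fingers": 1}, {"dx": 0, "dy": 0, "dz": 0, "roll": 0, "fingers": 1}, {"dx": 0, "dy": 0, "dz": 0, "roll": 0, "fingers": 1}, {"dx": 0, "dy": 0, "dz": 0, "roll": 0, "fingers": 1}]'

```text
time_s: 6.35
tool_pos: [0.5069, -0.3442, 0.019]
tool_rot: [0.287, -3.128, -0.0]
contact_force: [-0.1, 0.2, -0.1]
opening: 0.74
grip_force: 0.0
```

```bash
python3 - <<'E'
from h import *
w=camera("wrist")
plan([.5029,-.3406,.0145],100.3)
print(proj(w,[.5029,-.3406,.012]))
for d in trace("wrist","cap"):
    ys,xs=np.nonzero(d["pixels"]); print(d["p"],d["rect"],atz(w,xs.mean(),ys.mean(),.015))
np.save("w.npy",w,allow_pickle=True)
cv2.imwrite("pics/h.png",cv2.resize(w["img"][150:384,150:362,::-1],None,fx=2.5,fy=2.5))
E
```

```text
t 6.4 tcp [ 0.5068 -0.3442  0.019 ] yaw(y-axis) deg 100.49 q [-0.62  0.52  1.7   0.    0.92 -2.37] F [-0.1 -0.5 -0.6] open 70.9
total units [0.0129 0.017  0.0181] rows>= 0.1
roll deg 0.19 units 0.001 q6 after -2.37
[263.76460903 208.88460258]
0.95 [230.3, 175.3, 66.4, 64.7] [ 0.50133146 -0.34098191  0.015     ]
```

View pics/h.png

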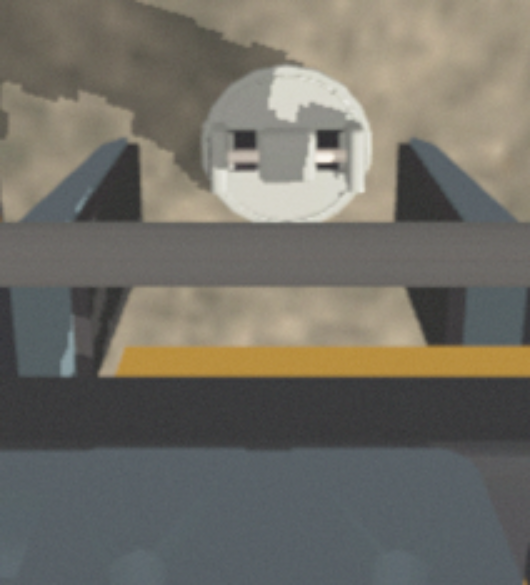

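```bash
python3 - <<'E'
from h import *
w=np.load("w.npy",allow_pickle=True).item()
s=state();R=Ro.from_rotvec(s["tool_rot"]).as_matrix();t=s["tool_pos"]
g=lambda p:((proj(w,t+R@np.array(p))-150)*2.5).round(0)
print("tcp",g([0,0,0]));
for x in(.016,0,-.016):
  for z in (0,-.019): print(x,z,g([x,-.0355,z]),g([x,.0355,z]))
print("cam in tool",R.T@(-w["R"].T@w["t"]-t), w["R"]@R)
E
```

```text
tcp [271. 164.]
0.016 0 [153. 114.] [389. 114.]
0.016 -0.019 [141. 131.] [401. 131.]
0 0 [155. 164.] [387. 164.]
0 -0.019 [144. 186.] [399. 186.]
-0.016 0 [157. 213.] [385. 213.]
-0.016 -0.019 [146. 239.] [396. 239.]
cam in tool [ 0.06726243 -0.00100808 -0.19839103] [[ 1.23037672e-04  9.99999821e-01  5.85184247e-04]
 [-9.70213910e-01  2.61133596e-04 -2.42249666e-01]
 [-2.42249776e-01 -5.37948061e-04  9.70213769e-01]]
```

The tips sit higher when open than the TCP suggests, because they swing in an arc. So the pads missed the ears, and the cap hasn't moved. I'll correct the position, go lower and close again.

>>> servo_tool --increments '[{"dx": 0.0129, "dy": 0.015, "dz": 0.022, "roll": 0, "fingers": 1}, {"dx": 0, "dy": 0, "dz": 0, "roll": 0, "fingers": -1}, {"dx": 0, "dy": 0, "dz": 0, "roll": 0, "fingers": -1}, {"dx": 0, "dy": 0, "dz": 0, "roll": 0, "fingers": -1}, {"dx": 0, "dy": 0, "dz": 0, "roll": 0, "fingers": -1}, {"dx": 0, "dy": 0, "dz": 0, "roll": 0, "fingers": -1}, {"dx": 0, "dy": 0, "dz": 0, "roll": 0, "fingers": -1}, {"dx": 0, "dy": 0, "dz": 0, "roll": 0, "fingers": -1}, {"dx": 0, "dy": 0, "dz": 0, "roll": 0, "fingers": -1}]'

```text
time_s: 7.35
tool_pos: [0.503, -0.3411, 0.0136]
tool_rot: [-0.287, 3.128, 0.0]
contact_force: [-0.0, 0.9, -0.3]
opening: 0.274
grip_force: 0.0
```

```bash
python3 - <<'E'
from h import *
w=camera("wrist")
plan([.5029,-.3406,.0135],100.3); print(state()["grip_force"])
for d in trace("wrist","cap"):
    ys,xs=np.nonzero(d["pixels"]); print(d["p"],d["rect"],atz(w,xs.mean(),ys.mean(),.015))
np.save("w.npy",w,allow_pickle=True)
E
```

```text
t 7.4 tcp [ 0.503  -0.3411  0.0136] yaw(y-axis) deg 100.49 q [-0.61  0.52  1.71  0.    0.91 -2.37] F [-0.8 -0.7 -0.2] open 21.1
total units [0.0001 0.002  0.0003] rows>= 0.0
roll deg 0.19 units 0.001 q6 after -2.37
0.0
0.8 [225.0, 182.0, 66.2, 57.4] [ 0.49730716 -0.34281681  0.015     ]
```

```bash
python3 - <<'E'
from h import *
w=np.load("w.npy",allow_pickle=True).item();c=camera("side");s=camera("scene")
def z(im,cx,cy,r,n): return cv2.resize(im[cy-r:cy+r,cx-r:cx+r,::-1],(n,n),interpolation=cv2.INTER_CUBIC)
p=proj(c,[.503,-.341,.03]).astype(int);q=proj(s,[.503,-.341,.03]).astype(int);print(p,q)
A=z(w["img"],258,220,70,590)
B=np.vstack([z(c["img"],p[0],p[1],17,295),z(s["img"],q[0],q[1],17,295)])
cv2.imwrite("pics/i.png",np.hstack([A[:,195:] if 0 else cv2.resize(A,(500,590)),B]))
E
```

```text
[266 285] [302 288]
```

View pics/i.png

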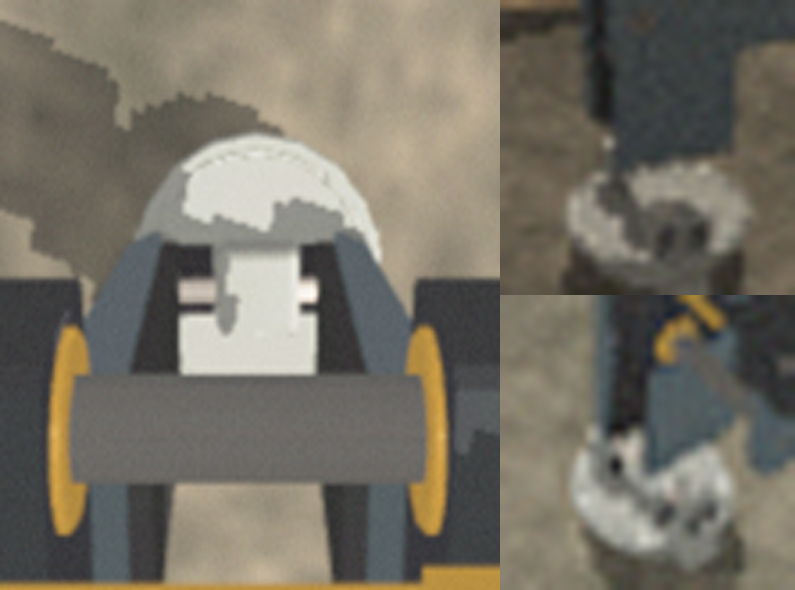

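```bash
python3 - <<'E'
from h import *
c=camera("side");s=camera("scene");w=np.load("w.npy",allow_pickle=True).item()
for y in(-.355,-.365,-.37):
  for z in(.012,.025,.03,.04):print(y,z,proj(c,[.506,y,z]).round(1),proj(s,[.506,y,z]).round(1))
print(state()["opening"],state()["grip_force"])
# finger tip edge in wrist: rows/cols
print("obs tips wrist", 188+160/500*140,150+240/590*140, 188+335/500*140)
st=state();R=Ro.from_rotvec(st["tool_rot"]).as_matrix();t=st["tool_pos"]
for z in(0,-.01,-.02,-.03):print(z,proj(w,t+R@np.array([.016,-.0105,z])).round(1),proj(w,t+R@np.array([.016,.0105,z])).round(1))
E
```

```text
-0.355 0.012 [268.7 294.9] [305.9 295.7]
-0.355 0.025 [268.7 290.5] [306.2 292.7]
-0.355 0.03 [268.7 288.8] [306.3 291.5]
-0.355 0.04 [268.7 285.4] [306.5 289.2]
-0.365 0.012 [269.3 297.3] [307.6 298.2]
-0.365 0.025 [269.2 292.9] [307.9 295.2]
-0.365 0.03 [269.2 291.2] [308.1 294. ]
-0.365 0.04 [269.2 287.8] [308.3 291.7]
-0.37 0.012 [269.5 298.5] [308.5 299.4]
-0.37 0.025 [269.5 294.1] [308.8 296.4]
-0.37 0.03 [269.5 292.4] [309.  295.3]
-0.37 0.04 [269.5 288.9] [309.2 292.9]
0.0186923426136922 0.0
obs tips wrist 232.8 206.94915254237287 281.8
0 [244.4 195.4] [272.4 195.4]
-0.01 [243.8 198.9] [273.2 198.9]
-0.02 [243.1 202.8] [274.  202.8]
-0.03 [242.3 207. ] [275.  207.1]
```

```bash
python3 - <<'E'
from h import *
w=camera("wrist");print(state()["opening"],state()["contact_force"].round(1))
g=cv2.cvtColor(w["img"],cv2.COLOR_RGB2GRAY)
print("cols",list(range(224,296,4)))
for r in range(176,252,4):print(r,g[r,224:296:4].tolist())
c=camera("side");g=cv2.cvtColor(c["img"],cv2.COLOR_RGB2GRAY)
print("side cols",list(range(254,284,2)))
for r in range(270,304,2):print(r,g[r,254:284:2].tolist())
E
```

```text
0.002407930287683707 [ 0.  -0.1  0.1]
cols [224, 228, 232, 236, 240, 244, 248, 252, 256, 260, 264, 268, 272, 276, 280, 284, 288, 292]
176 [116, 105, 87, 91, 93, 94, 101, 103, 106, 141, 170, 165, 157, 153, 148, 138, 149, 157]
180 [111, 88, 89, 88, 92, 98, 96, 98, 102, 109, 115, 165, 166, 158, 151, 144, 157, 161]
184 [91, 94, 88, 86, 86, 106, 190, 216, 212, 212, 216, 216, 194, 162, 159, 158, 157, 163]
188 [92, 95, 95, 98, 174, 203, 220, 214, 213, 215, 215, 213, 206, 212, 191, 159, 159, 162]
192 [91, 96, 98, 216, 201, 213, 214, 213, 214, 212, 212, 213, 213, 214, 197, 210, 152, 159]
196 [99, 95, 198, 228, 213, 213, 214, 215, 215, 213, 214, 214, 206, 215, 215, 213, 196, 155]
200 [105, 146, 196, 213, 206, 215, 196, 215, 216, 215, 182, 142, 141, 139, 146, 208, 218, 151]
204 [106, 141, 144, 214, 140, 140, 136, 143, 141, 177, 136, 142, 144, 144, 141, 139, 175, 204]
208 [96, 140, 128, 142, 72, 96, 97, 57, 112, 56, 91, 94, 84, 57, 60, 120, 154, 217]
212 [95, 127, 141, 158, 83, 93, 96, 55, 184, 56, 83, 96, 96, 49, 55, 125, 213, 203]
216 [64, 72, 79, 78, 67, 72, 95, 53, 187, 56, 80, 97, 67, 60, 5
[... 1202 characters left out ...]
90]
284 [86, 93, 91, 95, 61, 62, 62, 69, 71, 87, 99, 97, 96, 93, 92]
286 [88, 88, 89, 80, 90, 104, 88, 114, 105, 111, 92, 97, 94, 89, 82]
288 [97, 98, 96, 139, 68, 118, 143, 145, 146, 142, 133, 100, 87, 91, 88]
290 [104, 106, 138, 91, 76, 113, 143, 154, 145, 149, 149, 139, 91, 85, 95]
292 [98, 121, 145, 146, 88, 77, 88, 120, 82, 85, 147, 149, 105, 99, 94]
294 [86, 99, 158, 144, 150, 74, 88, 56, 69, 50, 147, 131, 94, 95, 102]
296 [92, 100, 99, 145, 145, 103, 87, 61, 70, 69, 138, 92, 102, 93, 94]
298 [97, 101, 53, 81, 89, 123, 93, 84, 86, 87, 59, 44, 92, 97, 100]
300 [91, 62, 55, 45, 62, 87, 84, 83, 83, 82, 45, 55, 96, 103, 108]
302 [87, 79, 47, 43, 49, 51, 52, 71, 52, 50, 45, 81, 94, 107, 99]
```

The side view puts the shut fingertips at z ≈ 0.041 with the TCP reading 0.0136. The real tips therefore sit about 27 mm above the reported TCP, which is why the pads missed. I'll open, go down further and check as I descend.

>>> servo_tool --increments '[{"dx": 0, "dy": 0, "dz": 0, "roll": 0, "fingers": 1}, {"dx": 0, "dy": 0, "dz": 0, "roll": 0, "fingers": 1}, {"dx": 0, "dy": 0, "dz": 0, "roll": 0, "fingers": 1}, {"dx": 0, "dy": 0, "dz": 0, "roll": 0, "fingers": 1}, {"dx": 0, "dy": 0, "dz": 0, "roll": 0, "fingers": 1}, {"dx": 0, "dy": 0, "dz": 0, "roll": 0, "fingers": 1}, {"dx": 0, "dy": 0, "dz": 0, "roll": 0, "fingers": 1}, {"dx": 0, "dy": 0, "dz": 0, "roll": 0, "fingers": 1}, {"dx": 0, "dy": 0, "dz": 0, "roll": 0, "fingers": 1}, {"dx": 0, "dy": 0, "dz": 0.02, "roll": 0, "fingers": 1}]'

```text
time_s: 8.75
tool_pos: [0.5035, -0.3415, 0.009]
tool_rot: [-0.287, 3.127, -0.002]
contact_force: [-0.2, -0.2, -0.2]
opening: 0.85
grip_force: 0.0
```

>>> servo_tool --increments '[{"dx": 0, "dy": 0, "dz": 0.02, "roll": 0, "fingers": 1}, {"dx": 0, "dy": 0, "dz": 0, "roll": 0, "fingers": 1}, {"dx": 0, "dy": 0, "dz": 0, "roll": 0, "fingers": 1}]'

```text
time_s: 9.05
tool_pos: [0.5028, -0.341, 0.0032]
tool_rot: [0.287, -3.128, -0.001]
contact_force: [-0.0, -0.7, 0.3]
opening: 1.0
grip_force: 0.0
```

```bash
python3 - <<'E'
from h import *
plan([.5029,-.3406,0.],100.3)
c=camera("side");g=cv2.cvtColor(c["img"],cv2.COLOR_RGB2GRAY)
print("side cols",list(range(254,284,2)))
for r in range(280,312,2):print(r,g[r,254:284:2].tolist())
for y in(-.387,-.4):
  for z in(0,.01,.02,.03,.04):print(y,z,proj(c,[.511,y,z]).round(1))
E
```

```text
t 9.05 tcp [ 0.5028 -0.341   0.0032] yaw(y-axis) deg 100.49 q [-0.61  0.53  1.72  0.    0.88 -2.37] F [-0.  -0.7  0.3] open 91.0
total units [-0.0006  0.0014  0.0127] rows>= 0.1
roll deg 0.19 units 0.0011 q6 after -2.37
side cols [254, 256, 258, 260, 262, 264, 266, 268, 270, 272, 274, 276, 278, 280, 282]
280 [92, 93, 96, 92, 88, 87, 79, 59, 66, 65, 60, 68, 62, 65, 87]
282 [102, 101, 95, 103, 94, 94, 73, 63, 63, 63, 60, 61, 54, 61, 86]
284 [87, 94, 97, 90, 85, 86, 72, 64, 64, 60, 60, 65, 62, 55, 88]
286 [89, 93, 95, 85, 86, 105, 67, 62, 63, 62, 57, 61, 55, 58, 87]
288 [100, 98, 92, 83, 72, 81, 67, 57, 63, 62, 63, 62, 60, 64, 90]
290 [105, 107, 91, 80, 76, 82, 68, 64, 57, 59, 61, 60, 62, 59, 94]
292 [101, 91, 83, 81, 83, 82, 72, 62, 62, 66, 63, 62, 62, 62, 94]
294 [80, 86, 80, 80, 80, 77, 76, 61, 64, 59, 54, 64, 57, 65, 102]
296 [58, 64, 83, 77, 80, 80, 72, 62, 67, 62, 59, 56, 60, 66, 99]
298 [53, 56, 54, 78, 83, 83, 76, 54, 60, 65, 60, 56, 96, 100, 102]
300 [49, 54, 59, 50, 60, 91, 82, 81, 84, 86, 56, 55, 93, 106, 111]
302 [51, 47, 38, 52, 52, 54, 49, 72, 63, 50, 42, 83, 94, 107, 101]
304 [52, 50, 50, 49, 53, 49, 62, 55, 54, 52, 58, 88, 89, 93, 89]
306 [47, 41, 53, 51, 53, 59, 52, 56, 56, 52, 93, 85, 93, 92, 94]
308 [50, 48, 54, 58, 54, 57, 60, 52, 57, 58, 94, 92, 91, 93, 86]
310 [48, 57, 60, 56, 53, 56, 64, 52, 88, 79, 78, 79, 89, 86, 86]
-0.387 0 [272.5 306.5]
-0.387 0.01 [272.5 303.1]
-0.387 0.02 [272.5 299.7]
-0.387 0.03 [272.5 296.3]
-0.387 0.04 [272.5 292.8]
-0.4 0 [273.3 309.8]
-0.4 0.01 [273.2 306.4]
-0.4 0.02 [273.2 303. ]
-0.4 0.03 [273.2 299.5]
-0.4 0.04 [273.2 296. ]
```

>>> servo_tool --increments '[{"dx": 0, "dy": 0, "dz": 0.02, "roll": 0, "fingers": 1}, {"dx": 0, "dy": 0, "dz": 0.02, "roll": 0, "fingers": 1}, {"dx": 0, "dy": 0, "dz": 0, "roll": 0, "fingers": -1}, {"dx": 0, "dy": 0, "dz": 0, "roll": 0, "fingers": -1}, {"dx": 0, "dy": 0, "dz": 0, "roll": 0, "fingers": -1}, {"dx": 0, "dy": 0, "dz": 0, "roll": 0, "fingers": -1}, {"dx": 0, "dy": 0, "dz": 0, "roll": 0, "fingers": -1}, {"dx": 0, "dy": 0, "dz": 0, "roll": 0, "fingers": -1}, {"dx": 0, "dy": 0, "dz": 0, "roll": 0, "fingers": -1}, {"dx": 0, "dy": 0, "dz": 0, "roll": 0, "fingers": -1}]'

```text
time_s: 10.1
tool_pos: [0.5031, -0.3411, -0.0061]
tool_rot: [-0.287, 3.128, 0.0]
contact_force: [-0.7, 0.9, 2.9]
opening: 0.343
grip_force: 30.1
```

>>> servo_tool --increments '[{"dx": 0, "dy": 0, "dz": 0, "roll": 0, "fingers": -1}]'

```text
time_s: 10.2
tool_pos: [0.5031, -0.3411, -0.0061]
tool_rot: [-0.287, 3.128, 0.0]
contact_force: [-0.7, 1.9, 4.3]
opening: 0.342
grip_force: 30.0
```

Pinched: 30 N grip, opening about 31 mm. Now I'll lift.

>>> servo_tool --increments '[{"dx": 0, "dy": 0, "dz": -0.08, "roll": 0, "fingers": -1}, {"dx": 0, "dy": 0, "dz": -0.16, "roll": 0, "fingers": -1}, {"dx": 0, "dy": 0, "dz": -0.16, "roll": 0, "fingers": -1}, {"dx": 0, "dy": 0, "dz": -0.16, "roll": 0, "fingers": -1}, {"dx": 0, "dy": 0, "dz": -0.08, "roll": 0, "fingers": -1}, {"dx": 0, "dy": 0, "dz": 0, "roll": 0, "fingers": -1}]'

```text
time_s: 10.8
tool_pos: [0.5048, -0.3424, 0.1569]
tool_rot: [-0.287, 3.123, -0.008]
contact_force: [0.4, 0.1, -0.6]
opening: 0.341
grip_force: 30.0
```

```bash
python3 - <<'E'
from h import *
S={n:camera(n) for n in("scene","side","wrist")}
for t,z in(("paint_bottle",.08),("cap",.15),("sanding_block",.015)):
  for n in S:
    for d in trace(n,t)[:2]:
        ys,xs=np.nonzero(d["pixels"]); print(t,n,round(d["p"],2),np.round(d["rect"]),atz(S[n],xs.mean(),ys.mean(),z).round(3))
plan([.565,-.092,.12],100.3)
E
```

```text
paint_bottle side 0.97 [302. 202.  22.  56.] [ 0.657 -0.171  0.08 ]
paint_bottle side 0.57 [310. 268.  33.  33.] [ 0.629 -0.434  0.08 ]
paint_bottle wrist 0.8 [387. 355.  45.  28.] [ 0.687 -0.118  0.08 ]
cap scene 0.73 [300. 246.  18.  15.] [ 0.51  -0.326  0.15 ]
cap scene 0.16 [249. 225.  25.  31.] [ 0.42  -0.221  0.15 ]
cap side 0.65 [222. 143.  27.  37.] [0.466 0.23  0.15 ]
cap side 0.46 [256. 234.  20.  11.] [ 0.503 -0.321  0.15 ]
cap wrist 0.62 [224. 187.  64.  53.] [ 0.502 -0.342  0.15 ]
sanding_block scene 0.76 [327. 257.  36.  37.] [ 0.65  -0.341  0.015]
sanding_block scene 0.46 [248. 223.  26.  32.] [ 0.483 -0.092  0.015]
sanding_block side 0.73 [309. 269.  34.  36.] [ 0.653 -0.343  0.015]
sanding_block wrist 0.79 [231. 266.  55.  23.] [ 0.636 -0.319  0.015]
t 11.4 tcp [ 0.5029 -0.3411  0.1532] yaw(y-axis) deg 100.49 q [-0.61  0.39  1.54  0.    1.21 -2.37] F [-0.1  0.4 -0.4] open 31.4
total units [-0.4255  0.9343  0.1331] rows>= 5.2
roll deg 0.19 units 0.0011 q6 after -2.37
```

>>> servo_tool --increments '[{"dx": -0.071, "dy": 0.1557, "dz": 0, "roll": 0, "fingers": -1}, {"dx": -0.071, "dy": 0.1557, "dz": 0, "roll": 0, "fingers": -1}, {"dx": -0.071, "dy": 0.1557, "dz": 0, "roll": 0, "fingers": -1}, {"dx": -0.071, "dy": 0.1557, "dz": 0, "roll": 0, "fingers": -1}, {"dx": -0.071, "dy": 0.1557, "dz": 0, "roll": 0, "fingers": -1}, {"dx": -0.071, "dy": 0.1557, "dz": 0, "roll": 0, "fingers": -1}, {"dx": 0, "dy": 0, "dz": 0, "roll": 0, "fingers": -1}, {"dx": 0, "dy": 0, "dz": 0, "roll": 0, "fingers": -1}, {"dx": 0, "dy": 0, "dz": 0, "roll": 0, "fingers": -1}]'

```text
time_s: 12.3
tool_pos: [0.565, -0.0929, 0.1536]
tool_rot: [0.286, -3.128, 0.001]
contact_force: [0.1, 0.1, 0.2]
opening: 0.343
grip_force: 30.0
```

```bash
cat > mouth.py <<'E'
from h import *
w=camera("wrist");plan([.4757,-.1084,.15],100.3)
g=cv2.cvtColor(w["img"],cv2.COLOR_RGB2GRAY)
u=proj(w,[.4757,-.1084,.07]);print("pred",u)
best=None
for d in trace("wrist","pot"):
    l,t,W,H=d["rect"]; print(round(d["p"],2),np.round(d["rect"]))
K=4;x0,y0=int(u[0])-55,max(int(u[1])-55,0);c=w["img"][y0:y0+110,x0:x0+110]
b=cv2.resize(cv2.cvtColor(c,cv2.COLOR_RGB2GRAY),None,fx=K,fy=K,interpolation=cv2.INTER_CUBIC)
for th in(165,180,195):
    m=(b>th).astype(np.uint8);cs,hi=cv2.findContours(m,cv2.RETR_CCOMP,cv2.CHAIN_APPROX_NONE)
    for i,k in enumerate(cs):
        a=cv2.contourArea(k)
        if a<4000: continue
        tag="hole" if hi[0][i][3]>=0 else "outer"
        to=lambda p:(x0+(p[0]+.5)/K-.5,y0+(p[1]+.5)/K-.5)
        if tag=="hole":
            e=cv2.fitEllipse(cv2.convexHull(k));q=to(e[0]);print(th,"hole",np.round(q,1),np.round(e[1],1)/K,atz(w,*q,.07).round(4))
        else:
            print(th,"outer",a/K/K)
np.save("w.npy",w,allow_pickle=True)
E
python3 mouth.py
```

```text
t 12.35 tcp [ 0.565  -0.0932  0.1536] yaw(y-axis) deg 100.42 q [-0.18  0.34  1.62 -0.    1.18 -1.94] F [-1.4 -0.6 -0.8] open 30.9
total units [0.3622 0.0048 0.0143] rows>= 1.8
roll deg 0.12 units 0.0006 q6 after -1.93
pred [259.15530116 100.3965879 ]
0.97 [40.  0. 81. 29.]
0.8 [221.  58.  77.  85.]
0.8 [270.   0.  64.  42.]
0.78 [318.  98.  64.  56.]
0.57 [402.   0. 109.  80.]
165 outer 4283.78125
180 outer 4245.625
180 hole [261.  105.9] [34.7  42.45] [ 0.4804 -0.1057  0.07  ]
195 outer 4210.75
195 hole [259.2 104.8] [38.725 42.15 ] [ 0.4797 -0.1076  0.07  ]
```

```bash
cat > fit.py <<'E'
from h import *
from scipy.ndimage import map_coordinates
from scipy.optimize import minimize
def val(w,g,P):
    p=w["R"]@P+w["t"][:,None];return map_coordinates(g,[w["fy"]*p[1]/p[2]+w["cy"],w["fx"]*p[0]/p[2]+w["cx"]],order=1,mode="nearest")
def circ(w,x,y,z,r,d=.0015,n=90):
    g=cv2.GaussianBlur(cv2.cvtColor(w["img"],cv2.COLOR_RGB2GRAY).astype(float),(0,0),.7)
    th=np.linspace(0,2*np.pi,n,False);C=lambda q,rr:np.stack([q[0]+rr*np.cos(th),q[1]+rr*np.sin(th),z+0*th])
    f=lambda q:-np.mean(np.clip(val(w,g,C(q,r+d))-val(w,g,C(q,r-d)),-10,60))
    G=np.arange(-.008,.0081,.001);b=min(((f((x+i,y+j)),x+i,y+j) for i in G for j in G))
    m=minimize(f,b[1:],method="Nelder-Mead",options=dict(initial_simplex=np.array([b[1:]]*3)+[[0,0],[.001,0],[0,.001]]));return m.x.round(4),round(m.fun,1)
def square(w,x,y,z,yaw,h=.029,d=.0015):
    g=cv2.GaussianBlur(cv2.cvtColor(w["img"],cv2.COLOR_RGB2GRAY).astype(float),(0,0),.7)
    s=np.linspace(-.85,.85,25)
    def S(q,hh):
        a=np.vstack([np.c_[hh+0*s,h*s],np.c_[-hh+0*s,h*s],np.c_[h*s,hh+0*s],np.c_[h*s,-hh+0*s]]);c,n=np.cos(q[2]),np.sin(q[2])
        return np.stack([q[0]+c*a[:,0]-n*a[:,1],q[1]+n*a[:,0]+c*a[:,1],z+0*a[:,0]])
    f=lambda q:-np.mean(np.clip(val(w,g,S(q,h-d))-val(w,g,S(q,h+d)),-10,60))
    G=np.arange(-.006,.0061,.0015);b=min(((f((x+i,y+j,yaw+k)),x+i,y+j,yaw+k) for i in G for j in G for k in(-.05,0,.05)))
    m=minimize(f,b[1:],method="Nelder-Mead",options=dict(initial_simplex=np.array([b[1:]]*4)+np.diag([0,.001,.001,.02])[:, 1:]));return m.x.round(4),np.degrees(m.x[2]).round(2),round(m.fun,1)
E
python3 - <<'E'
from fit import *
w=np.load("w.npy",allow_pickle=True).item()
for n,c in(("wrist",w),("scene",camera("scene")),("side",camera("side"))):
    print(n,"circ",circ(c,.4757,-.1084,.07,.023),"sq",square(c,.4757,-.1084,.07,np.radians(-38.9)))
E
```

```text
wrist circ (array([ 0.476 , -0.1081]), np.float64(-34.8)) sq (array([ 0.4761, -0.1088, -0.6872]), np.float64(-39.38), np.float64(-52.6))
scene circ (array([ 0.4738, -0.11  ]), np.float64(-20.9)) sq (array([ 0.4749, -0.1087, -0.6818]), np.float64(-39.06), np.float64(-31.2))
side circ (array([ 0.4749, -0.112 ]), np.float64(-23.8)) sq (array([ 0.4747, -0.1119, -0.6917]), np.float64(-39.63), np.float64(-27.5))
```

Mouth fits agree on about (0.476, -0.1085) with pot yaw about -39.2°. I'll move over it and come down to just above the rim.

>>> servo_tool --increments '[{"dx": 0.1204, "dy": 0.0015, "dz": 0, "roll": 0, "fingers": -1}, {"dx": 0.1204, "dy": 0.0015, "dz": 0, "roll": 0, "fingers": -1}, {"dx": 0.1204, "dy": 0.0015, "dz": 0, "roll": 0, "fingers": -1}, {"dx": 0, "dy": 0, "dz": 0.1, "roll": 0, "fingers": -1}, {"dx": 0, "dy": 0, "dz": 0.1, "roll": 0, "fingers": -1}, {"dx": 0, "dy": 0, "dz": 0.1, "roll": 0, "fingers": -1}, {"dx": 0, "dy": 0, "dz": 0, "roll": 0, "fingers": -1}, {"dx": 0, "dy": 0, "dz": 0, "roll": 0, "fingers": -1}, {"dx": 0, "dy": 0, "dz": 0, "roll": 0, "fingers": -1}]'

```text
time_s: 13.4
tool_pos: [0.4774, -0.1079, 0.0799]
tool_rot: [-0.286, 3.126, -0.001]
contact_force: [-0.5, 0.1, -0.2]
opening: 0.341
grip_force: 30.0
```

```bash
python3 - <<'E'
from fit import *
w=camera("wrist");plan([.476,-.1085,.055])
np.save("w.npy",w,allow_pickle=True)
print(square(w,.476,-.1085,.07,-.684))
t=state()["tool_pos"]
for n in("wrist","scene","side"):
    c=camera(n);c2=dict(c);c2["img"]=255-0*c["img"]
    print(n,"cap-edge (bright in)",circ({**c,"img":255-c["img"]},t[0],t[1],t[2]+.0061+.0115,.027))
E
```

```text
t 13.45 tcp [ 0.4774 -0.1078  0.0799] yaw(y-axis) deg 100.48 q [-0.25  0.28  1.92  0.    0.94 -2.  ] F [ 0.7 -0.2 -0.8] open 30.7
total units [ 0.0062 -0.0016  0.0998] rows>= 0.5
(array([ 0.4705, -0.11  , -0.6852]), np.float64(-39.26), np.float64(-33.4))
wrist cap-edge (bright in) (array([ 0.472, -0.101]), np.float64(-16.9))
scene cap-edge (bright in) (array([ 0.4796, -0.1065]), np.float64(0.4))
side cap-edge (bright in) (array([ 0.4723, -0.1127]), np.float64(-8.6))
```

>>> servo_tool --increments '[{"dx": 0.0062, "dy": -0.0016, "dz": 0.02, "roll": 0, "fingers": -1}, {"dx": 0, "dy": 0, "dz": 0.02, "roll": 0, "fingers": -1}, {"dx": 0, "dy": 0, "dz": 0.02, "roll": 0, "fingers": -1}, {"dx": 0, "dy": 0, "dz": 0.01, "roll": 0, "fingers": -1}, {"dx": 0, "dy": 0, "dz": 0, "roll": 0, "fingers": -1}, {"dx": 0, "dy": 0, "dz": 0, "roll": 0, "fingers": -1}]'

```text
time_s: 14.2
tool_pos: [0.4748, -0.1081, 0.061]
tool_rot: [0.287, -3.128, -0.0]
contact_force: [0.5, -0.8, -0.6]
opening: 0.343
grip_force: 30.0
```

>>> servo_tool --increments '[{"dx": -0.004, "dy": 0, "dz": 0.008, "roll": 0, "fingers": -1}, {"dx": 0, "dy": 0, "dz": 0.008, "roll": 0, "fingers": -1}, {"dx": 0, "dy": 0, "dz": 0.006, "roll": 0, "fingers": -1}, {"dx": 0, "dy": 0, "dz": 0, "roll": 0, "fingers": -1}, {"dx": 0, "dy": 0, "dz": 0, "roll": 0, "fingers": -1}]'

```text
time_s: 14.7
tool_pos: [0.4757, -0.1079, 0.0555]
tool_rot: [0.287, -3.128, -0.0]
contact_force: [1.1, -0.5, -0.1]
opening: 0.341
grip_force: 30.0
```

>>> servo_tool --increments '[{"dx": 0, "dy": 0, "dz": 0.004, "roll": 0, "fingers": -1}, {"dx": 0, "dy": 0, "dz": 0.004, "roll": 0, "fingers": -1}, {"dx": 0, "dy": 0, "dz": 0, "roll": 0, "fingers": -1}]'

```text
time_s: 15.0
tool_pos: [0.476, -0.1079, 0.0548]
tool_rot: [-0.287, 3.128, -0.0]
contact_force: [-2.2, -0.8, 7.4]
opening: 0.344
grip_force: 30.0
```

Contact came at TCP 0.0548, where home was predicted at 0.0549. I'll release.

>>> servo_tool --increments '[{"dx": 0, "dy": 0, "dz": 0, "roll": 0, "fingers": 1}, {"dx": 0, "dy": 0, "dz": 0, "roll": 0, "fingers": 1}, {"dx": 0, "dy": 0, "dz": 0, "roll": 0, "fingers": 1}, {"dx": 0, "dy": 0, "dz": 0, "roll": 0, "fingers": 1}, {"dx": 0, "dy": 0, "dz": 0, "roll": 0, "fingers": 1}, {"dx": 0, "dy": 0, "dz": 0, "roll": 0, "fingers": 1}, {"dx": 0, "dy": 0, "dz": 0, "roll": 0, "fingers": 1}, {"dx": 0, "dy": 0, "dz": -0.1, "roll": 0, "fingers": 1}, {"dx": 0, "dy": 0, "dz": -0.1, "roll": 0, "fingers": 1}]'

```text
time_s: 15.9
tool_pos: [0.4751, -0.1077, 0.1035]
tool_rot: [0.287, -3.126, -0.001]
contact_force: [1.2, -0.5, -0.4]
opening: 1.0
grip_force: 0.0
```

```bash
python3 - <<'E'
from fit import *
plan([.476,-.1085,.05],51)
for n in("wrist","scene","side"):
    c=camera(n);print(n,square(c,.476,-.1085,.07,-.684))
    for t in("cap","pot"):print(t,[(np.round(d["rect"]).tolist(),round(d["p"],2)) for d in search_frame(n,t)[:3]])
    print("pred cap flange px",proj(c,[.476,-.1085,.073]).round(0),"l/r",proj(c,[.476,-.1085+.027,.073]).round(0),proj(c,[.476,-.1085-.027,.073]).round(0), "bare",proj(c,[.476,-.1085,.095]).round(0))
E
```

```text
t 15.9 tcp [ 0.4751 -0.1077  0.1035] yaw(y-axis) deg 100.49 q [-0.25  0.26  1.88  0.    1.   -2.  ] F [ 1.2 -0.5 -0.4] open 91.0
total units [-0.0036 -0.0039  0.214 ] rows>= 1.1
roll deg 49.49 units 0.2749 q6 after -1.14
wrist (array([ 0.4735, -0.1073, -0.6785]), np.float64(-38.88), np.float64(-37.3))
cap [([226.0, 176.0, 59.0, 60.0], 0.79)]
pot [([213.0, 155.0, 87.0, 86.0], 0.94), ([272.0, 56.0, 69.0, 66.0], 0.87), ([412.0, 79.0, 100.0, 98.0], 0.87)]
pred cap flange px [257. 205.] l/r [287. 211.] [227. 200.] bare [257. 213.]
scene (array([ 0.4725, -0.111 , -0.6816]), np.float64(-39.05), np.float64(-13.7))
cap [([255.0, 229.0, 13.0, 10.0], 0.55)]
pot [([250.0, 275.0, 26.0, 38.0], 0.91), ([196.0, 203.0, 28.0, 28.0], 0.69), ([248.0, 231.0, 27.0, 25.0], 0.62)]
pred cap flange px [259. 231.] l/r [256. 226.] [263. 236.] bare [259. 226.]
side (array([ 0.4731, -0.1136, -0.673 ]), np.float64(-38.56), np.float64(-8.6))
cap [([239.0, 222.0, 16.0, 13.0], 0.44)]
pot [([237.0, 230.0, 25.0, 27.0], 0.91), ([204.0, 232.0, 19.0, 22.0], 0.87), ([198.0, 200.0, 26.0, 31.0], 0.81)]
pred cap flange px [247. 228.] l/r [246. 224.] [248. 232.] bare [247. 221.]
```

The cap is seated: the wrist view has it at (255,206), against a predicted (257,205). Next is the carousel. I'll rise, roll, and move to look at the bar.

>>> servo_tool --increments '[{"dx": 0, "dy": 0, "dz": -0.151, "roll": 0, "fingers": 1}, {"dx": 0, "dy": 0, "dz": -0.151, "roll": 0, "fingers": 1}, {"dx": 0, "dy": 0, "dz": -0.151, "roll": 0.034, "fingers": 1}, {"dx": 0, "dy": 0, "dz": -0.151, "roll": 0.034, "fingers": 1}, {"dx": 0, "dy": 0, "dz": -0.151, "roll": 0.034, "fingers": 1}, {"dx": 0, "dy": 0, "dz": -0.151, "roll": 0.034, "fingers": 1}]'

```text
time_s: 16.95
tool_pos: [0.4754, -0.1078, 0.331]
tool_rot: [-0.389, -3.116, -0.0]
contact_force: [0.2, -0.5, 0.1]
opening: 1.004
grip_force: 0.0
```

>>> servo_tool --increments '[{"dx": -0.0359, "dy": 0.172, "dz": 0, "roll": 0, "fingers": 1}, {"dx": -0.0359, "dy": 0.172, "dz": 0, "roll": 0, "fingers": 1}, {"dx": -0.0359, "dy": 0.172, "dz": 0, "roll": 0, "fingers": 1}, {"dx": -0.0359, "dy": 0.172, "dz": 0, "roll": 0, "fingers": 1}, {"dx": -0.0359, "dy": 0.172, "dz": 0, "roll": 0, "fingers": 1}, {"dx": -0.0359, "dy": 0.172, "dz": 0, "roll": 0, "fingers": 1}, {"dx": -0.0359, "dy": 0.172, "dz": 0, "roll": 0, "fingers": 1}, {"dx": -0.0359, "dy": 0.172, "dz": 0, "roll": 0, "fingers": 1}, {"dx": -0.0359, "dy": 0.172, "dz": 0, "roll": 0, "fingers": 1}, {"dx": 0, "dy": 0, "dz": 0, "roll": 0, "fingers": 1}]'

```text
time_s: 17.95
tool_pos: [0.6489, 0.2531, 0.3259]
tool_rot: [-0.374, -3.115, -0.0]
contact_force: [0.8, -0.1, -0.4]
opening: 1.002
grip_force: 0.0
```

```bash
python3 - <<'E'
from h import *
w=camera("wrist");np.save("w.npy",w,allow_pickle=True);plan([.55,.272,.17],76)
g=cv2.cvtColor(w["img"],cv2.COLOR_RGB2GRAY)
u=proj(w,[.55,.272,.214]);print("pred",u)
x0,y0=int(u[0])-70,max(int(u[1])-70,0);c=g[y0:y0+140,x0:x0+140]
m=(c<40).astype(np.uint8);n,L,S,ce=cv2.connectedComponentsWithStats(m)
for i in range(1,n):
    if S[i][4]>100:
        r=cv2.minAreaRect(np.argwhere(L==i)[:,::-1].astype(np.float32));b=cv2.boxPoints(r)+[x0,y0]
        W=[atz(w,*p,.214)[:2] for p in b];print(S[i].tolist(),"c",atz(w,*(np.array(r[0])+[x0,y0]),.214)[:2].round(4),"corners",np.round(W,3).tolist())
print(search_frame("wrist","grip_bar")[:2],[ (np.round(d["rect"]),d["p"]) for d in search_frame("wrist","pot")])
for r in range(0,140,6):print(c[r,::7].tolist())
E
```

```text
t 18.0 tcp [0.6481 0.2504 0.3269] yaw(y-axis) deg 76.19 q [ 0.35  0.49  0.95  0.    1.7  -0.98] F [ 0.   0.  -1.1] open 91.0
total units [ 0.3994 -0.0083  0.6289] rows>= 3.7
roll deg 0.19 units 0.001 q6 after -0.97
pred [252.99719334  93.10953304]
[{'rect': [166.3, 0.7, 211.6, 157.2], 'p': 0.59}, {'rect': [165.9, 0.8, 214.6, 157.5], 'p': 0.36}] [(array([70.,  0., 70., 56.]), 0.9), (array([69., 88., 45., 38.]), 0.88), (array([ 0., 32., 48., 35.]), 0.81), (array([ 2., 92., 60., 52.]), 0.6)]
[136, 207, 127, 115, 102, 170, 119, 170, 179, 244, 102, 96, 100, 105, 96, 93, 245, 242, 99, 154]
[113, 116, 180, 169, 127, 116, 61, 169, 236, 244, 143, 100, 99, 98, 94, 99, 157, 194, 111, 93]
[119, 116, 177, 186, 168, 115, 115, 157, 244, 232, 203, 100, 107, 88, 97, 130, 156, 170, 181, 92]
[126, 85, 86, 235, 160, 171, 155, 243, 244, 244, 163, 107, 100, 99, 95, 158, 249, 226, 183, 239]
[78, 77, 74, 83, 244, 245, 244, 244, 244, 238, 168, 102, 101, 100, 107, 168, 155, 246, 246, 186]
[76, 81, 80, 89, 227, 244, 243, 244, 238, 226, 69, 72, 100, 102, 108, 106, 86, 156, 238, 245]
[71, 85, 83, 80, 82, 229, 16
[... 919 characters left out ...]
, 81, 79, 84, 48, 75, 80, 90, 126, 90, 144]
[112, 164, 189, 164, 198, 189, 223, 75, 79, 77, 80, 81, 82, 81, 81, 78, 126, 127, 131, 162]
[114, 162, 190, 166, 164, 244, 242, 76, 80, 77, 81, 81, 84, 83, 81, 80, 125, 129, 122, 165]
[146, 97, 54, 165, 216, 242, 244, 94, 74, 82, 80, 78, 85, 81, 82, 107, 125, 129, 104, 139]
[125, 158, 167, 160, 243, 138, 76, 73, 83, 79, 83, 79, 113, 121, 79, 121, 126, 97, 102, 110]
[242, 243, 244, 90, 90, 120, 109, 101, 122, 84, 100, 112, 115, 122, 119, 120, 98, 90, 98, 104]
[219, 115, 118, 133, 124, 118, 107, 126, 123, 124, 107, 120, 93, 103, 109, 97, 98, 101, 95, 106]
[120, 115, 129, 122, 145, 133, 120, 105, 119, 118, 120, 120, 111, 112, 109, 89, 99, 91, 96, 110]
```

```bash
python3 - <<'E'
from h import *
w=np.load("w.npy",allow_pickle=True).item()
g=cv2.cvtColor(w["img"],cv2.COLOR_RGB2GRAY);x0,y0=240,50;c=g[y0:y0+85,x0:x0+60]
for th in(62,68):
    n,L,S,ce=cv2.connectedComponentsWithStats((c<th).astype(np.uint8))
    for i in range(1,n):
        if S[i][4]>60:
            r=cv2.minAreaRect(np.argwhere(L==i)[:,::-1].astype(np.float32));b=cv2.boxPoints(r)+[x0,y0]
            W=np.array([atz(w,*p,.214)[:2] for p in b]);print(th,S[i].tolist(),"c",W.mean(0).round(4));
            for k in range(4):
                e=W[k]-W[k-1];print("  len",np.linalg.norm(e).round(4),"az",np.degrees(np.arctan2(e[1],e[0])).round(1))
for r in range(10,85,5):print(r+y0,c[r,14:54:2].tolist())
C={n:camera(n) for n in("scene","side")}
for n in C:
    print(n,[ (np.round(d["rect"]).tolist(),round(d["p"],2)) for d in search_frame(n,"hook")[:2]])
E
```

```text
62 [28, 14, 13, 58, 625] c [0.5553 0.2936]
  len 0.0579 az 168.2
  len 0.0123 az 77.5
  len 0.0579 az -11.2
  len 0.0129 az -102.5
68 [28, 13, 13, 59, 656] c [0.5549 0.294 ]
  len 0.0588 az 166.9
  len 0.0126 az 76.3
  len 0.0588 az -12.5
  len 0.0132 az -103.7
60 [82, 80, 80, 81, 79, 80, 82, 111, 119, 119, 122, 121, 121, 125, 123, 124, 122, 125, 114, 86]
65 [81, 82, 82, 84, 82, 84, 111, 107, 45, 48, 54, 56, 59, 111, 119, 124, 123, 96, 81, 83]
70 [99, 81, 81, 83, 93, 120, 125, 62, 41, 56, 58, 56, 54, 86, 124, 113, 124, 121, 122, 121]
75 [121, 125, 97, 119, 121, 121, 122, 80, 43, 53, 57, 54, 55, 82, 118, 118, 122, 126, 122, 121]
80 [122, 124, 124, 123, 118, 124, 119, 75, 37, 53, 52, 53, 55, 85, 121, 123, 120, 121, 123, 128]
85 [120, 119, 124, 114, 86, 113, 126, 79, 43, 52, 55, 58, 59, 86, 125, 127, 123, 128, 123, 127]
90 [105, 118, 96, 83, 99, 110, 98, 60, 42, 52, 58, 55, 57, 89, 124, 120, 121, 125, 121, 125]
95 [86, 86, 80, 86, 82, 86, 84, 62, 42, 54, 50, 57, 56, 90, 126, 124, 126, 128, 127, 127]
100 [85, 73, 80, 81, 85, 83, 81, 66, 39, 48, 53, 56, 59, 87, 120, 122, 121, 126, 125, 129]
105 [84, 86, 84, 78, 83, 120, 119, 89, 38, 53, 55, 58, 55, 77, 122, 121, 95, 81, 80, 82]
110 [83, 83, 80, 76, 88, 114, 101, 84, 42, 50, 53, 59, 58, 64, 83, 80, 81, 83, 80, 85]
115 [79, 80, 74, 69, 74, 72, 86, 69, 39, 50, 55, 58, 56, 62, 80, 77, 79, 80, 79, 81]
120 [81, 80, 78, 79, 79, 77, 83, 82, 45, 36, 42, 48, 60, 80, 81, 81, 76, 80, 82, 78]
125 [80, 80, 79, 78, 80, 75, 82, 84, 82, 84, 83, 75, 79, 81, 78, 85, 80, 81, 80, 91]
130 [80, 82, 75, 80, 82, 77, 85, 85, 84, 83, 81, 77, 81, 82, 80, 84, 79, 79, 100, 124]
scene [([195.0, 123.0, 62.0, 53.0], 0.75), ([250.0, 228.0, 22.0, 28.0], 0.51)]
side [([224.0, 140.0, 54.0, 50.0], 0.64)]
```

```bash
python3 - <<'E'
from h import *
w=camera("wrist");plan([.555,.2938,.17],77)
g=cv2.cvtColor(w["img"],cv2.COLOR_RGB2GRAY);u=proj(w,[.555,.2938,.214]);x0,y0=int(u[0])-25,int(u[1])-45
n,L,S,ce=cv2.connectedComponentsWithStats((g[y0:y0+90,x0:x0+50]<66).astype(np.uint8));i=1+S[1:,4].argmax()
r=cv2.minAreaRect(np.argwhere(L==i)[:,::-1].astype(np.float32));b=cv2.boxPoints(r)+[x0,y0]
W=np.array([atz(w,*p,.214)[:2] for p in b]);print("wrist",S[i],W.mean(0).round(4))
for n_ in("scene","side"):
    c=camera(n_);g=cv2.cvtColor(c["img"],cv2.COLOR_RGB2GRAY)
    for P in([.555,.2938,.204],[.55,.272,.204]):print(n_,P,proj(c,P).round(1))
    u=proj(c,[.552,.28,.204]).astype(int);x0,y0=u[0]-15,u[1]-15
    k,L,S,ce=cv2.connectedComponentsWithStats((g[y0:y0+30,x0:x0+30]<40).astype(np.uint8))
    for i in range(1,k):
        if S[i,4]>15:
            p=ce[i]+[x0,y0];print("  blob",S[i].tolist(),p.round(1),atz(c,*p,.204).round(3))
E
```

```text
t 18.35 tcp [0.6475 0.2469 0.331 ] yaw(y-axis) deg 75.93 q [ 0.35  0.48  0.95 -0.    1.7  -0.98] F [ 0.4 -0.5  0.6] open 91.1
total units [0.4049 0.0917 0.6438] rows>= 3.8
roll deg -1.07 units -0.0059 q6 after -1.0
wrist [ 20  17  13  58 625] [0.5556 0.2933]
scene [0.555, 0.2938, 0.204] [231.3 131.5]
scene [0.55, 0.272, 0.204] [232.4 134.6]
  blob [7, 12, 15, 5, 42] [230.9 132.3] [0.551 0.289 0.204]
side [0.555, 0.2938, 0.204] [258.3 141.4]
side [0.55, 0.272, 0.204] [257.6 143.3]
  blob [8, 12, 17, 6, 87] [257.8 141.6] [0.553 0.292 0.204]
```

The bar is at (0.5555, 0.2935) and lies along -12.5°, and the side camera agrees. The pots sit at about 59°, 135°, 206° and 270°, so the empty hook is at about -12.5°. I need to turn it -167.5°, which is roll +167.5°.

>>> servo_tool --increments '[{"dx": 0.1341, "dy": 0.0305, "dz": 0, "roll": 0, "fingers": 1}, {"dx": 0.1341, "dy": 0.0305, "dz": 0, "roll": 0, "fingers": 1}, {"dx": 0.1341, "dy": 0.0305, "dz": 0, "roll": 0, "fingers": 1}, {"dx": 0, "dy": 0, "dz": 0, "roll": -0.0083, "fingers": 1}, {"dx": 0, "dy": 0, "dz": 0.159, "roll": 0, "fingers": 1}, {"dx": 0, "dy": 0, "dz": 0.159, "roll": 0, "fingers": 1}, {"dx": 0, "dy": 0, "dz": 0.159, "roll": 0, "fingers": 1}, {"dx": 0, "dy": 0, "dz": 0.1, "roll": 0, "fingers": 1}, {"dx": 0, "dy": 0, "dz": 0, "roll": 0, "fingers": 1}, {"dx": 0, "dy": 0, "dz": 0, "roll": 0, "fingers": 1}]'

```text
time_s: 19.45
tool_pos: [0.5565, 0.2944, 0.1866]
tool_rot: [0.342, 3.122, 0.001]
contact_force: [0.4, -0.4, 0.9]
opening: 1.0
grip_force: 0.0
```

```bash
python3 - <<'E'
from h import *
plan([.5555,.2935,.172],77.5)
E
```

```text
t 19.45 tcp [0.5565 0.2944 0.1866] yaw(y-axis) deg 77.48 q [ 0.47  0.41  1.43 -0.    1.3  -0.88] F [ 0.4 -0.4  0.9] open 91.0
total units [ 0.0031 -0.0044  0.0586] rows>= 0.3
roll deg -0.02 units -0.0001 q6 after -0.88
```

>>> servo_tool --increments '[{"dx": 0.0031, "dy": -0.0044, "dz": 0.0586, "roll": 0, "fingers": -1}, {"dx": 0, "dy": 0, "dz": 0, "roll": 0, "fingers": -1}, {"dx": 0, "dy": 0, "dz": 0, "roll": 0, "fingers": -1}, {"dx": 0, "dy": 0, "dz": 0, "roll": 0, "fingers": -1}, {"dx": 0, "dy": 0, "dz": 0, "roll": 0, "fingers": -1}, {"dx": 0, "dy": 0, "dz": 0, "roll": 0, "fingers": -1}, {"dx": 0, "dy": 0, "dz": 0, "roll": 0, "fingers": -1}, {"dx": 0, "dy": 0, "dz": 0, "roll": 0, "fingers": -1}, {"dx": 0, "dy": 0, "dz": 0, "roll": 0, "fingers": -1}, {"dx": 0, "dy": 0, "dz": 0, "roll": 0, "fingers": -1}]'

```text
time_s: 20.45
tool_pos: [0.5549, 0.2949, 0.1712]
tool_rot: [0.342, 3.122, 0.004]
contact_force: [2.4, 9.0, -4.1]
opening: 0.155
grip_force: 4.1
```

>>> servo_tool --increments '[{"dx": 0, "dy": 0, "dz": 0, "roll": 0, "fingers": -1}, {"dx": 0, "dy": 0, "dz": 0, "roll": 0, "fingers": -1}]'

```text
time_s: 20.65
tool_pos: [0.555, 0.2955, 0.1711]
tool_rot: [0.342, 3.122, 0.005]
contact_force: [1.9, 5.4, -2.2]
opening: 0.142
grip_force: 30.0
```

Gripped. The real axis is about 2 mm towards +y. Turning now.

>>> servo_tool --increments '[{"dx": 0, "dy": 0.008, "dz": 0, "roll": 0.0188, "fingers": -1}, {"dx": 0, "dy": 0, "dz": 0, "roll": 0.04, "fingers": -1}, {"dx": 0, "dy": 0, "dz": 0, "roll": 0.04, "fingers": -1}, {"dx": 0, "dy": 0, "dz": 0, "roll": 0.04, "fingers": -1}, {"dx": 0, "dy": 0, "dz": 0, "roll": 0.04, "fingers": -1}, {"dx": 0, "dy": 0, "dz": 0, "roll": 0.04, "fingers": -1}, {"dx": 0, "dy": 0, "dz": 0, "roll": 0.04, "fingers": -1}, {"dx": 0, "dy": 0, "dz": 0, "roll": 0.04, "fingers": -1}, {"dx": 0, "dy": 0, "dz": 0, "roll": 0.04, "fingers": -1}, {"dx": 0, "dy": 0, "dz": 0, "roll": 0.04, "fingers": -1}]'

```text
time_s: 21.65
tool_pos: [0.5539, 0.2943, 0.1712]
tool_rot: [-2.039, -2.389, 0.006]
contact_force: [-3.8, -3.2, 2.1]
opening: 0.141
grip_force: 30.0
```

```bash
python3 - <<'E'
from h import *
plan([.5555,.2935,.172],90)
E
```

```text
t 21.65 tcp [0.5539 0.2943 0.1712] yaw(y-axis) deg 9.05 q [ 0.47  0.41  1.46 -0.    1.27  0.31] F [-3.8 -3.2  2.1] open 12.8
total units [-0.0041  0.0059 -0.0034] rows>= 0.0
roll deg -80.95 units -0.4497 q6 after -1.1
```

>>> servo_tool --increments '[{"dx": 0, "dy": 0, "dz": 0, "roll": 0.04, "fingers": -1}, {"dx": 0, "dy": 0, "dz": 0, "roll": 0.04, "fingers": -1}, {"dx": 0, "dy": 0, "dz": 0, "roll": 0.04, "fingers": -1}, {"dx": 0, "dy": 0, "dz": 0, "roll": 0.04, "fingers": -1}, {"dx": 0, "dy": 0, "dz": 0, "roll": 0.04, "fingers": -1}, {"dx": 0, "dy": 0, "dz": 0, "roll": 0.04, "fingers": -1}, {"dx": 0, "dy": 0, "dz": 0, "roll": 0.04, "fingers": -1}, {"dx": 0, "dy": 0, "dz": 0, "roll": 0.04, "fingers": -1}, {"dx": 0, "dy": 0, "dz": 0, "roll": 0.04, "fingers": -1}, {"dx": 0, "dy": 0, "dz": 0, "roll": 0.04, "fingers": -1}]'

```text
time_s: 22.65
tool_pos: [0.5524, 0.295, 0.1711]
tool_rot: [3.054, 0.735, -0.009]
contact_force: [-5.7, -1.5, 2.0]
opening: 0.139
grip_force: 30.0
```

>>> servo_tool --increments '[{"dx": 0, "dy": 0, "dz": 0, "roll": 0.04, "fingers": -1}, {"dx": 0, "dy": 0, "dz": 0, "roll": 0.04, "fingers": -1}, {"dx": 0, "dy": 0, "dz": 0, "roll": 0.04, "fingers": -1}, {"dx": 0, "dy": 0, "dz": 0, "roll": 0.03, "fingers": -1}, {"dx": 0, "dy": 0, "dz": 0, "roll": 0, "fingers": -1}, {"dx": 0, "dy": 0, "dz": 0, "roll": 0, "fingers": -1}]'

```text
time_s: 23.25
tool_pos: [0.5523, 0.2956, 0.1711]
tool_rot: [3.141, 0.009, -0.009]
contact_force: [-6.9, 0.6, 1.8]
opening: 0.145
grip_force: 30.0
```

```bash
python3 - <<'E'
from h import *
plan([.5555,.2935,.172],-90)
E
```

```text
t 23.25 tcp [0.5523 0.2956 0.1711] yaw(y-axis) deg -89.69 q [0.47 0.41 1.46 0.   1.27 2.04] F [-6.9  0.6  1.8] open 13.2
total units [ 0.0129  0.0085 -0.0036] rows>= 0.1
roll deg 0.31 units 0.0017 q6 after 2.04
```

>>> servo_tool --increments '[{"dx": 0, "dy": 0, "dz": 0, "roll": 0.0017, "fingers": -1}, {"dx": 0, "dy": 0, "dz": 0, "roll": 0, "fingers": 1}, {"dx": 0, "dy": 0, "dz": 0, "roll": 0, "fingers": 1}, {"dx": 0, "dy": 0, "dz": 0, "roll": 0, "fingers": 1}, {"dx": 0, "dy": 0, "dz": 0, "roll": 0, "fingers": 1}, {"dx": 0, "dy": 0, "dz": 0, "roll": 0, "fingers": 1}, {"dx": 0, "dy": 0, "dz": -0.1, "roll": 0, "fingers": 1}, {"dx": 0, "dy": 0, "dz": -0.18, "roll": 0, "fingers": 1}, {"dx": 0, "dy": 0, "dz": -0.18, "roll": 0, "fingers": 1}, {"dx": 0, "dy": 0, "dz": -0.18, "roll": 0, "fingers": 1}]'

```text
time_s: 24.25
tool_pos: [0.5549, 0.2955, 0.333]
tool_rot: [-3.142, -0.0, -0.0]
contact_force: [0.4, -0.1, -0.2]
opening: 0.899
grip_force: 0.0
```

>>> servo_tool --increments '[{"dx": -0.14, "dy": 0, "dz": 0, "roll": 0, "fingers": 1}, {"dx": -0.14, "dy": 0, "dz": 0, "roll": 0, "fingers": 1}, {"dx": -0.14, "dy": 0, "dz": 0, "roll": 0, "fingers": 1}, {"dx": 0, "dy": 0, "dz": 0, "roll": 0, "fingers": 1}, {"dx": 0, "dy": 0, "dz": 0, "roll": 0, "fingers": 1}, {"dx": 0, "dy": 0, "dz": 0, "roll": 0, "fingers": 1}]'

```text
time_s: 24.85
tool_pos: [0.4509, 0.2957, 0.3311]
tool_rot: [-3.142, 0.0, -0.001]
contact_force: [0.4, 0.4, -0.8]
opening: 0.998
grip_force: 0.0
```

```bash
python3 - <<'E'
from h import *
plan([.4465,.2956,.33],-90)
w=camera("wrist")
g=cv2.cvtColor(w["img"],cv2.COLOR_RGB2GRAY);u=proj(w,[.555,.2956,.214]);print(u);x0,y0=int(u[0])-25,max(0,int(u[1])-45)
for th in(60,68):
    n,L,S,ce=cv2.connectedComponentsWithStats((g[y0:y0+90,x0:x0+50]<th).astype(np.uint8));i=1+S[1:,4].argmax()
    r=cv2.minAreaRect(np.argwhere(L==i)[:,::-1].astype(np.float32));b=cv2.boxPoints(r)+[x0,y0]
    W=np.array([atz(w,*p,.214)[:2] for p in b]);print("wrist",S[i],W.mean(0).round(4))
    for k in range(4):
        e=W[k]-W[k-1];print("  len",np.linalg.norm(e).round(4),"az",np.degrees(np.arctan2(e[1],e[0])).round(1))
h=proj(w,[.48,.2956,.15]);print("hook px",h,[proj(w,[.48,.2956+s,.15]).round(1) for s in(.011,-.011)])
cv2.imwrite("pics/j.png",cv2.resize(w["img"][0:300,106:406,::-1],(600,600)))
for r in range(int(h[1])-16,int(h[1])+17,2):print(r,g[r,int(h[0])-36:int(h[0])+37:3].tolist())
E
```

```text
t 24.85 tcp [0.4509 0.2957 0.3311] yaw(y-axis) deg -90.01 q [ 0.56  0.21  1.36 -0.    1.57  2.13] F [ 0.4  0.4 -0.8] open 90.8
total units [-0.0177  0.0003  0.0045] rows>= 0.1
roll deg -0.01 units -0.0001 q6 after 2.13
[256.06485554  91.74210923]
wrist [ 21  18  12  57 578] [0.5541 0.294 ]
  len 0.0123 az 90.0
  len 0.0576 az -0.2
  len 0.0117 az -90.0
  len 0.0576 az -179.7
wrist [ 20  17  13  59 647] [0.554  0.2946]
  len 0.0597 az -0.3
  len 0.0128 az -90.0
  len 0.0597 az -179.7
  len 0.0134 az 90.0
hook px [256.23167924 154.78406773] [array([248.3, 154.8]), array([264.2, 154.8])]
138 [94, 119, 122, 119, 121, 120, 78, 79, 81, 81, 77, 81, 80, 83, 95, 78, 78, 77, 78, 77, 75, 81, 78, 77, 71]
140 [95, 99, 122, 124, 122, 120, 96, 78, 79, 75, 82, 80, 79, 83, 77, 77, 78, 81, 79, 78, 78, 79, 75, 76, 79]
142 [95, 95, 100, 120, 120, 118, 107, 79, 81, 80, 80, 84, 78, 76, 79, 80, 78, 79, 80, 80, 79, 76, 78, 80, 79]
144 [94, 94, 98, 111, 120, 122, 121, 88, 76, 77, 78, 80, 83, 78, 76, 78, 76, 78, 77, 76, 76, 77, 78, 81, 77]
146 [89, 95, 98, 96, 113, 120, 115, 99, 76, 77, 80, 82, 80, 81, 84, 78
[... 722 characters left out ...]
 77]
160 [100, 106, 103, 97, 94, 95, 96, 95, 97, 103, 103, 96, 95, 101, 97, 94, 91, 88, 92, 100, 95, 85, 79, 68, 78]
162 [97, 100, 99, 94, 90, 91, 97, 94, 97, 99, 109, 100, 98, 93, 97, 93, 90, 93, 90, 100, 98, 106, 109, 112, 104]
164 [98, 98, 101, 91, 93, 87, 93, 95, 98, 103, 106, 103, 98, 97, 98, 96, 90, 95, 91, 103, 109, 107, 108, 124, 137]
166 [94, 99, 99, 88, 92, 88, 90, 97, 105, 109, 99, 101, 99, 94, 99, 99, 100, 100, 105, 105, 111, 108, 110, 117, 132]
168 [96, 97, 96, 92, 89, 90, 97, 103, 103, 103, 97, 103, 98, 90, 96, 102, 113, 106, 113, 107, 111, 116, 112, 117, 125]
170 [92, 94, 95, 97, 92, 90, 97, 103, 100, 101, 95, 102, 94, 91, 101, 109, 117, 106, 119, 104, 106, 110, 113, 120, 118]
```

The bar lies at about -0.3° and the hook tongue shows at (256,155), exactly where predicted for (0.48, 0.2955). Back to the pot, with a re-measure from above.

>>> servo_tool --increments '[{"dx": -0.022, "dy": 0.1616, "dz": 0, "roll": 0, "fingers": 1}, {"dx": -0.022, "dy": 0.1616, "dz": 0, "roll": 0, "fingers": 1}, {"dx": -0.022, "dy": 0.1616, "dz": 0, "roll": 0, "fingers": 1}, {"dx": -0.022, "dy": 0.1616, "dz": 0, "roll": 0, "fingers": 1}, {"dx": -0.022, "dy": 0.1616, "dz": 0, "roll": 0, "fingers": 1}, {"dx": -0.022, "dy": 0.1616, "dz": 0, "roll": 0, "fingers": 1}, {"dx": -0.022, "dy": 0.1616, "dz": 0, "roll": 0, "fingers": 1}, {"dx": -0.022, "dy": 0.1616, "dz": 0, "roll": 0, "fingers": 1}, {"dx": -0.022, "dy": 0.1616, "dz": 0, "roll": 0, "fingers": 1}, {"dx": -0.022, "dy": 0.1616, "dz": 0, "roll": 0, "fingers": 1}]'

```text
time_s: 25.9
tool_pos: [0.3954, -0.1107, 0.331]
tool_rot: [-3.142, 0.001, -0.0]
contact_force: [0.7, 0.2, 0.3]
opening: 1.002
grip_force: 0.0
```

>>> servo_tool --increments '[{"dx": 0, "dy": 0, "dz": 0.15, "roll": 0, "fingers": 1}, {"dx": 0, "dy": 0, "dz": 0.15, "roll": 0, "fingers": 1}, {"dx": 0, "dy": 0, "dz": 0, "roll": 0, "fingers": 1}, {"dx": 0, "dy": 0, "dz": 0, "roll": 0, "fingers": 1}]'

```text
time_s: 26.3
tool_pos: [0.3959, -0.1089, 0.2566]
tool_rot: [-3.141, 0.0, 0.0]
contact_force: [0.0, -0.2, 1.5]
opening: 1.002
grip_force: 0.0
```

```bash
python3 - <<'E'
from fit import *
w=camera("wrist");np.save("w.npy",w,allow_pickle=True)
q=square(w,.476,-.1085,.07,-.684);print(q)
print("cap flange",circ(w,.476,-.1085,.073,.027),circ({**w,"img":255-w["img"]},.476,-.1085,.073,.027))
plan([*q[0][:2],.12],q[1]+90)
u=proj(w,[.476,-.1085,.08]).astype(int);print(u)
cv2.imwrite("pics/k.png",cv2.resize(w["img"][u[1]-50:u[1]+50,u[0]-60:u[0]+60,::-1],(720,600),interpolation=cv2.INTER_CUBIC))
E
```

```text
(array([ 0.476 , -0.1094, -0.6825]), np.float64(-39.11), np.float64(-50.7))
cap flange (array([ 0.4763, -0.1098]), np.float64(-35.0)) (array([ 0.4752, -0.1041]), np.float64(-20.7))
t 26.35 tcp [ 0.3967 -0.1089  0.2577] yaw(y-axis) deg -89.99 q [-0.3   0.01  1.77  0.    1.36  1.27] F [0.1 0.7 0.2] open 90.8
total units [0.3159 0.0017 0.5517] rows>= 3.2
roll deg 39.12 units 0.2173 q6 after 1.96
[255 116]
```

View pics/k.png

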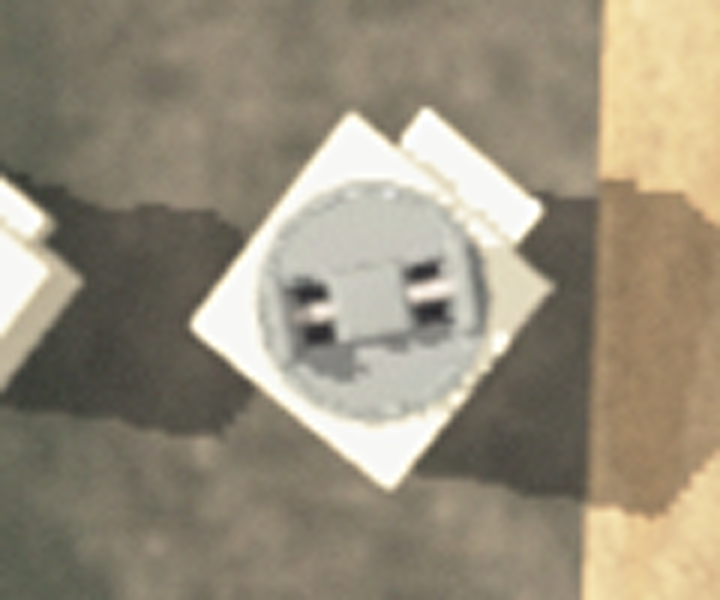

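The cap is seated centrally with its ears sprung out, spanning from about (285,320) to (480,290). The pot is at (0.476, -0.109), yaw -39.1°. Going to grip it.

>>> servo_tool --increments '[{"dx": 0.158, "dy": 0.0009, "dz": 0, "roll": 0, "fingers": 1}, {"dx": 0.158, "dy": 0.0009, "dz": 0, "roll": 0, "fingers": 1}, {"dx": 0, "dy": 0, "dz": 0.11, "roll": 0.0435, "fingers": 1}, {"dx": 0, "dy": 0, "dz": 0.11, "roll": 0.0435, "fingers": 1}, {"dx": 0, "dy": 0, "dz": 0.11, "roll": 0.0435, "fingers": 1}, {"dx": 0, "dy": 0, "dz": 0.11, "roll": 0.0435, "fingers": 1}, {"dx": 0, "dy": 0, "dz": 0.11, "roll": 0.0435, "fingers": 1}, {"dx": 0, "dy": 0, "dz": 0, "roll": 0, "fingers": 1}, {"dx": 0, "dy": 0, "dz": 0, "roll": 0, "fingers": 1}]'

```text
time_s: 27.25
tool_pos: [0.4761, -0.109, 0.1205]
tool_rot: [-2.962, 1.047, -0.005]
contact_force: [1.4, 0.1, -0.1]
opening: 0.999
grip_force: 0.0
```

```bash
python3 - <<'E'
from h import *
plan([.476,-.109,.02],-129.1)
E
```

```text
t 27.25 tcp [ 0.4761 -0.109   0.1205] yaw(y-axis) deg -128.94 q [-0.25  0.24  1.86  0.    1.04  2.  ] F [ 1.4  0.1 -0.1] open 90.9
total units [-0.0015  0.0007  0.402 ] rows>= 2.0
roll deg 0.16 units 0.0009 q6 after 2.0
```

>>> servo_tool --increments '[{"dx": 0, "dy": 0, "dz": 0.12, "roll": 0.0009, "fingers": 1}, {"dx": 0, "dy": 0, "dz": 0.12, "roll": 0, "fingers": 1}, {"dx": 0, "dy": 0, "dz": 0.09, "roll": 0, "fingers": 1}, {"dx": 0, "dy": 0, "dz": 0.05, "roll": 0, "fingers": 1}, {"dx": 0, "dy": 0, "dz": 0, "roll": 0, "fingers": 1}, {"dx": 0, "dy": 0, "dz": 0, "roll": 0, "fingers": 1}]'

```text
time_s: 27.85
tool_pos: [0.4763, -0.1092, 0.0256]
tool_rot: [-2.959, 1.054, -0.006]
contact_force: [0.4, -0.9, -0.1]
opening: 1.004
grip_force: 0.0
```

>>> servo_tool --increments '[{"dx": 0, "dy": 0, "dz": 0, "roll": 0, "fingers": -1}, {"dx": 0, "dy": 0, "dz": 0, "roll": 0, "fingers": -1}, {"dx": 0, "dy": 0, "dz": 0, "roll": 0, "fingers": -1}, {"dx": 0, "dy": 0, "dz": 0, "roll": 0, "fingers": -1}, {"dx": 0, "dy": 0, "dz": 0, "roll": 0, "fingers": -1}, {"dx": 0, "dy": 0, "dz": 0, "roll": 0, "fingers": -1}]'

```text
time_s: 28.45
tool_pos: [0.4745, -0.1088, 0.024]
tool_rot: [-2.958, 1.056, -0.001]
contact_force: [-0.5, 1.3, 3.3]
opening: 0.634
grip_force: 30.0
```

```bash
python3 - <<'E'
from h import *
plan([.476,-.109,.15],-129.1)
E
```

```text
t 28.45 tcp [ 0.4745 -0.1088  0.024 ] yaw(y-axis) deg -129.31 q [-0.25  0.35  1.99  0.    0.8   2.01] F [-0.5  1.3  3.3] open 57.7
total units [ 0.0053 -0.0034 -0.504 ] rows>= 2.5
roll deg -0.21 units -0.0011 q6 after 2.0
```

Gripped at 57.7 mm. I'll lift, roll to the hook yaw, and carry it above the carousel's pot tops.

>>> servo_tool --increments '[{"dx": 0, "dy": 0, "dz": -0.06, "roll": 0, "fingers": -1}, {"dx": 0, "dy": 0, "dz": -0.14, "roll": 0, "fingers": -1}, {"dx": 0, "dy": 0, "dz": -0.14, "roll": -0.0364, "fingers": -1}, {"dx": 0, "dy": 0, "dz": -0.14, "roll": -0.0364, "fingers": -1}, {"dx": 0, "dy": 0, "dz": -0.14, "roll": -0.0364, "fingers": -1}, {"dx": 0, "dy": 0, "dz": -0.14, "roll": -0.0364, "fingers": -1}, {"dx": 0, "dy": 0, "dz": -0.1, "roll": -0.0364, "fingers": -1}, {"dx": 0, "dy": 0, "dz": -0.04, "roll": -0.0364, "fingers": -1}, {"dx": 0, "dy": 0, "dz": 0, "roll": 0, "fingers": -1}, {"dx": 0, "dy": 0, "dz": 0, "roll": 0, "fingers": -1}]'

```text
time_s: 29.45
tool_pos: [0.4734, -0.1087, 0.2476]
tool_rot: [-3.141, 0.003, 0.003]
contact_force: [0.2, 0.8, -2.3]
opening: 0.63
grip_force: 30.0
```

```bash
python3 - <<'E'
from h import *
plan([.445,.2955,.25],-90);print(state()["grip_force"])
E
```

```text
t 29.45 tcp [ 0.4734 -0.1087  0.2476] yaw(y-axis) deg -90.12 q [-0.25  0.14  1.65 -0.    1.35  1.32] F [ 0.2  0.8 -2.3] open 57.4
total units [-0.117  -1.6165 -0.0086] rows>= 8.1
roll deg -0.12 units -0.0007 q6 after 1.32
29.999503791332245
```

>>> servo_tool --increments '[{"dx": -0.01, "dy": -0.1, "dz": 0, "roll": -0.0007, "fingers": -1}, {"dx": -0.0107, "dy": -0.15, "dz": 0, "roll": 0, "fingers": -1}, {"dx": -0.0107, "dy": -0.15, "dz": 0, "roll": 0, "fingers": -1}, {"dx": -0.0107, "dy": -0.15, "dz": 0, "roll": 0, "fingers": -1}, {"dx": -0.0107, "dy": -0.15, "dz": 0, "roll": 0, "fingers": -1}, {"dx": -0.0107, "dy": -0.15, "dz": 0, "roll": 0, "fingers": -1}, {"dx": -0.0107, "dy": -0.15, "dz": 0, "roll": 0, "fingers": -1}, {"dx": -0.0107, "dy": -0.15, "dz": 0, "roll": 0, "fingers": -1}, {"dx": -0.0107, "dy": -0.15, "dz": 0, "roll": 0, "fingers": -1}, {"dx": -0.0107, "dy": -0.15, "dz": 0, "roll": 0, "fingers": -1}]'

```text
time_s: 30.45
tool_pos: [0.4456, 0.2547, 0.2469]
tool_rot: [3.14, 0.001, -0.005]
contact_force: [1.3, -0.5, -1.3]
opening: 0.63
grip_force: 30.0
```

>>> servo_tool --increments '[{"dx": -0.0107, "dy": -0.1165, "dz": 0, "roll": 0, "fingers": -1}, {"dx": -0.0107, "dy": -0.05, "dz": 0, "roll": 0, "fingers": -1}, {"dx": 0, "dy": 0, "dz": 0, "roll": 0, "fingers": -1}, {"dx": 0, "dy": 0, "dz": 0, "roll": 0, "fingers": -1}, {"dx": 0, "dy": 0, "dz": 0, "roll": 0, "fingers": -1}]'

```text
time_s: 30.95
tool_pos: [0.4414, 0.2938, 0.2485]
tool_rot: [3.141, 0.001, -0.001]
contact_force: [0.8, -0.2, -2.2]
opening: 0.638
grip_force: 30.0
```

```bash
python3 - <<'E'
from fit import *
plan([.445,.2955,.154],-90)
w=camera("wrist");np.save("w.npy",w,allow_pickle=True);t=state()["tool_pos"];z=t[2]-.024
print("held pot in world",square(w,t[0],t[1],z+.07,0.)," expected x,y",t[:2])
for P,n in(([t[0]+.0013+.0415,t[1],z+.064],"clip outer top edge"),([.478,.2955,.15],"hook top"),([.555,.2955,.214],"bar")):print(n,proj(w,P).round(1))
g=cv2.cvtColor(w["img"],cv2.COLOR_RGB2GRAY);print(list(range(214,302,4)))
for r in range(100,220,4):print(r,g[r,214:302:4].tolist())
E
```

```text
t 30.95 tcp [0.4414 0.2938 0.2485] yaw(y-axis) deg -89.96 q [ 0.57  0.22  1.55 -0.    1.37  2.14] F [ 0.8 -0.2 -2.2] open 58.0
total units [ 0.0147 -0.0072  0.3779] rows>= 1.9
roll deg 0.04 units 0.0002 q6 after 2.14
held pot in world (array([0.441 , 0.2925, 0.0019]), np.float64(0.11), np.float64(-41.8))  expected x,y [0.44148338 0.29386697]
clip outer top edge [255.3 170.3]
hook top [254.4 155.6]
bar [253.6  66.2]
[214, 218, 222, 226, 230, 234, 238, 242, 246, 250, 254, 258, 262, 266, 270, 274, 278, 282, 286, 290, 294, 298]
100 [76, 78, 76, 80, 74, 74, 83, 106, 73, 52, 51, 50, 50, 72, 67, 73, 80, 74, 77, 74, 76, 74]
104 [76, 70, 76, 83, 109, 117, 116, 117, 68, 49, 49, 43, 55, 67, 72, 76, 69, 73, 75, 77, 78, 79]
108 [80, 113, 122, 118, 120, 116, 117, 78, 68, 78, 66, 68, 80, 74, 78, 76, 75, 76, 75, 73, 72, 86]
112 [119, 117, 116, 109, 92, 76, 75, 74, 76, 75, 77, 77, 86, 74, 74, 74, 73, 78, 75, 76, 74, 73]
116 [120, 118, 119, 78, 76, 77, 73, 79, 76, 74, 78, 83, 82, 76, 78, 78, 76, 76, 74, 72, 77, 72]
120 [119, 114, 115, 74, 73, 73, 73, 75, 74, 77, 78, 77, 73, 77, 75, 77, 73, 73, 73, 72,
[... 1845 characters left out ...]
67, 173, 174, 176]
196 [242, 241, 241, 242, 241, 242, 242, 241, 241, 242, 241, 242, 242, 242, 242, 242, 242, 242, 242, 242, 242, 242]
200 [240, 240, 241, 241, 241, 240, 240, 242, 236, 143, 145, 142, 139, 146, 238, 241, 241, 241, 240, 240, 240, 241]
204 [240, 240, 240, 240, 241, 240, 149, 105, 109, 144, 144, 156, 152, 152, 157, 150, 121, 243, 229, 241, 240, 176]
208 [240, 240, 240, 241, 224, 161, 105, 103, 100, 106, 106, 106, 104, 105, 94, 93, 107, 105, 150, 183, 183, 174]
212 [240, 240, 240, 185, 158, 166, 102, 104, 102, 102, 105, 106, 105, 101, 94, 91, 46, 99, 103, 141, 175, 172]
216 [180, 218, 187, 158, 154, 158, 104, 106, 105, 106, 103, 104, 104, 103, 106, 107, 93, 40, 102, 103, 120, 176]
```

>>> servo_tool --increments '[{"dx": 0.0164, "dy": -0.0068, "dz": 0, "roll": 0, "fingers": -1}, {"dx": 0, "dy": 0, "dz": 0.12, "roll": 0, "fingers": -1}, {"dx": 0, "dy": 0, "dz": 0.12, "roll": 0, "fingers": -1}, {"dx": 0, "dy": 0, "dz": 0.12, "roll": 0, "fingers": -1}, {"dx": 0, "dy": 0, "dz": 0.07, "roll": 0, "fingers": -1}, {"dx": 0, "dy": 0, "dz": 0, "roll": 0, "fingers": -1}, {"dx": 0, "dy": 0, "dz": 0, "roll": 0, "fingers": -1}, {"dx": 0, "dy": 0, "dz": 0, "roll": 0, "fingers": -1}, {"dx": 0, "dy": 0, "dz": 0, "roll": 0, "fingers": -1}]'

```text
time_s: 31.9
tool_pos: [0.4463, 0.2974, 0.1426]
tool_rot: [-3.14, -0.004, -0.004]
contact_force: [-0.1, 0.9, -3.1]
opening: 0.637
grip_force: 30.0
```

```bash
python3 - <<'E'
from fit import *
plan([.4455,.2955,.114],-90)
t=state()["tool_pos"];z=t[2]-.024
w=camera("wrist");print("held pot",square(w,t[0],t[1],z+.07,0.))
g=cv2.cvtColor(w["img"],cv2.COLOR_RGB2GRAY);u=proj(w,[.555,.2955,.214]);print(u,g.shape)
for n_ in("scene","side"):
    c=camera(n_);print(n_,square(c,t[0],t[1],z+.07,0.))
E
```

```text
t 31.9 tcp [0.4463 0.2974 0.1426] yaw(y-axis) deg -89.87 q [0.57 0.29 1.73 0.   1.12 2.13] F [-0.1  0.9 -3.1] open 57.9
total units [-0.0035  0.0077  0.1145] rows>= 0.6
roll deg 0.13 units 0.0007 q6 after 2.14
held pot (array([0.4458, 0.2959, 0.0037]), np.float64(0.21), np.float64(-41.3))
[259.50678915  25.26144933] (384, 512)
scene (array([ 0.4368,  0.2965, -0.2571]), np.float64(-14.73), np.float64(-7.4))
side (array([ 0.4457,  0.2953, -0.0197]), np.float64(-1.13), np.float64(-4.0))
```

>>> servo_tool --increments '[{"dx": -0.0035, "dy": 0.0077, "dz": 0, "roll": 0, "fingers": -1}, {"dx": 0, "dy": 0, "dz": 0, "roll": 0, "fingers": -1}, {"dx": 0, "dy": 0, "dz": 0.02, "roll": 0, "fingers": -1}, {"dx": 0, "dy": 0, "dz": 0.02, "roll": 0, "fingers": -1}, {"dx": 0, "dy": 0, "dz": 0.02, "roll": 0, "fingers": -1}, {"dx": 0, "dy": 0, "dz": 0, "roll": 0, "fingers": -1}, {"dx": 0, "dy": 0, "dz": 0, "roll": 0, "fingers": -1}]'

```text
time_s: 32.75
tool_pos: [0.4445, 0.295, 0.1259]
tool_rot: [3.141, 0.004, -0.001]
contact_force: [0.3, 0.1, -2.2]
opening: 0.637
grip_force: 30.0
```

>>> servo_tool --increments '[{"dx": 0.002, "dy": 0, "dz": 0.013, "roll": 0, "fingers": -1}, {"dx": 0, "dy": 0, "dz": 0.013, "roll": 0, "fingers": -1}, {"dx": 0, "dy": 0, "dz": 0.012, "roll": 0, "fingers": -1}, {"dx": 0, "dy": 0, "dz": 0, "roll": 0, "fingers": -1}, {"dx": 0, "dy": 0, "dz": 0, "roll": 0, "fingers": -1}]'

```text
time_s: 33.25
tool_pos: [0.445, 0.295, 0.1166]
tool_rot: [3.142, 0.004, -0.0]
contact_force: [-0.1, -0.7, -2.2]
opening: 0.636
grip_force: 30.0
```

>>> servo_tool --increments '[{"dx": 0, "dy": 0, "dz": 0.006, "roll": 0, "fingers": -1}, {"dx": 0, "dy": 0, "dz": 0.006, "roll": 0, "fingers": -1}, {"dx": 0, "dy": 0, "dz": 0, "roll": 0, "fingers": -1}, {"dx": 0, "dy": 0, "dz": 0, "roll": 0, "fingers": -1}]'

```text
time_s: 33.65
tool_pos: [0.4452, 0.2951, 0.1139]
tool_rot: [-3.141, -0.004, -0.001]
contact_force: [-1.6, 0.0, -0.8]
opening: 0.633
grip_force: 30.0
```

>>> servo_tool --increments '[{"dx": 0, "dy": 0, "dz": 0.004, "roll": 0, "fingers": -1}, {"dx": 0, "dy": 0, "dz": 0.002, "roll": 0, "fingers": -1}, {"dx": 0, "dy": 0, "dz": 0, "roll": 0, "fingers": -1}, {"dx": 0, "dy": 0, "dz": 0, "roll": 0, "fingers": -1}]'

```text
time_s: 34.05
tool_pos: [0.4452, 0.2952, 0.1136]
tool_rot: [-3.141, -0.004, -0.002]
contact_force: [-2.7, -0.7, 7.5]
opening: 0.632
grip_force: 30.0
```

The hook is carrying the pot (force changed from -2.2 to +7.5 N at pot z ≈ 0.09). Releasing.

>>> servo_tool --increments '[{"dx": 0, "dy": 0, "dz": 0, "roll": 0, "fingers": 1}, {"dx": 0, "dy": 0, "dz": 0, "roll": 0, "fingers": 1}, {"dx": 0, "dy": 0, "dz": 0, "roll": 0, "fingers": 1}, {"dx": 0, "dy": 0, "dz": 0, "roll": 0, "fingers": 1}, {"dx": 0, "dy": 0, "dz": 0, "roll": 0, "fingers": 1}, {"dx": 0, "dy": 0, "dz": -0.04, "roll": 0, "fingers": 1}, {"dx": 0, "dy": 0, "dz": -0.1, "roll": 0, "fingers": 1}, {"dx": 0, "dy": 0, "dz": -0.15, "roll": 0, "fingers": 1}, {"dx": 0, "dy": 0, "dz": -0.18, "roll": 0, "fingers": 1}, {"dx": 0, "dy": 0, "dz": -0.18, "roll": 0, "fingers": 1}]'

```text
time_s: 35.05
tool_pos: [0.4447, 0.2948, 0.277]
tool_rot: [-3.141, -0.004, -0.0]
contact_force: [0.2, 0.6, -0.3]
opening: 1.001
grip_force: 0.0
```

>>> servo_tool --increments '[{"dx": -0.15, "dy": 0, "dz": -0.05, "roll": 0, "fingers": 1}, {"dx": -0.15, "dy": 0, "dz": -0.05, "roll": 0, "fingers": 1}, {"dx": 0, "dy": 0, "dz": 0, "roll": 0, "fingers": 1}, {"dx": 0, "dy": 0, "dz": 0, "roll": 0, "fingers": 1}, {"dx": 0, "dy": 0, "dz": 0, "roll": 0, "fingers": 1}]'

```text
time_s: 35.55
tool_pos: [0.3706, 0.2948, 0.2995]
tool_rot: [3.141, 0.003, 0.0]
contact_force: [-0.2, 0.2, -1.1]
opening: 0.998
grip_force: 0.0
```

```bash
python3 - <<'E'
from fit import *
plan([.4455,.2955,.3],-90)
w=camera("wrist")
print("pot hung",square(w,.4455,.2955,.159,0.),"cap edge",circ(w,.4455,.2955,.162,.027))
g=cv2.cvtColor(w["img"],cv2.COLOR_RGB2GRAY);u=proj(w,[.5548,.2955,.214]);x0,y0=int(u[0])-30,max(0,int(u[1])-50)
n,L,S,ce=cv2.connectedComponentsWithStats((g[y0:y0+100,x0:x0+60]<62).astype(np.uint8));i=1+S[1:,4].argmax()
W=np.array([atz(w,*p,.214)[:2] for p in cv2.boxPoints(cv2.minAreaRect(np.argwhere(L==i)[:,::-1].astype(np.float32)))+[x0,y0]])
print(S[i],W.mean(0).round(4),[np.degrees(np.arctan2(*(W[k]-W[k-1])[::-1])).round(1) for k in range(4)])
for n_ in("wrist","scene","side"):
    c=camera(n_)
    for t in("pot","cap","paint_bottle","sanding_block","wood_slip"):
        print(n_,t,[(np.round(d["rect"]).astype(int).tolist(),round(d["p"],2)) for d in search_frame(n_,t)[:8]])
    print("expect pot",proj(c,[.4455,.2955,.125]).round(0))
E
```

```text
t 35.55 tcp [0.3706 0.2948 0.2995] yaw(y-axis) deg -89.87 q [ 0.65  0.1   1.57 -0.    1.47  2.22] F [-0.2  0.2 -1.1] open 90.8
total units [ 0.2998 -0.0021 -0.0019] rows>= 1.5
roll deg 0.13 units 0.0007 q6 after 2.22
pot hung (array([ 0.4428,  0.2937, -0.0069]), np.float64(-0.4), np.float64(-49.7)) cap edge (array([0.442 , 0.2923]), np.float64(-42.7))
[ 25   0  14  36 431] [0.5355 0.2945] [np.float64(-0.2), np.float64(-89.8), np.float64(-179.6), np.float64(90.1)]
wrist pot [([412, 78, 54, 42], 0.97), ([231, 86, 50, 62], 0.78), ([447, 150, 59, 35], 0.71)]
wrist cap [([234, 98, 48, 50], 0.93), ([234, 86, 45, 61], 0.68)]
wrist paint_bottle []
wrist sanding_block [([510, 158, 1, 17], 0.24)]
wrist wood_slip [([242, 132, 11, 11], 0.57), ([511, 158, 0, 16], 0.55)]
expect pot [256. 120.]
scene pot [([250, 275, 28, 35], 0.96), ([196, 203, 24, 27], 0.94), ([193, 148, 22, 22], 0.81), ([222, 240, 11, 19], 0.65), ([240, 210, 16, 21], 0.59)]
scene cap [([199, 147, 12, 8], 0.45)]
scene paint_bottle [([306, 203, 18, 38], 0.62), ([201, 126, 69, 53], 0.22)]
scene sanding_block [([327, 257, 37, 38], 0.94)]
scene wood_slip [([234, 252, 76, 25], 0.92)]
expect pot [204. 156.]
side pot [([209, 266, 29, 35], 0.81), ([223, 155, 18, 22], 0.8), ([197, 200, 25, 31], 0.79), ([235, 216, 21, 20], 0.7), ([203, 231, 19, 26], 0.59)]
side cap [([219, 155, 14, 6], 0.59)]
side paint_bottle [([302, 203, 24, 54], 0.73)]
side sanding_block [([308, 269, 32, 36], 0.96), ([237, 140, 60, 47], 0.62)]
side wood_slip [([205, 254, 94, 18], 0.75), ([236, 139, 61, 48], 0.22)]
expect pot [228. 164.]
```

The pot hangs where expected, leaning slightly outwards. The carousel is within 0.4° of zero and the bystanders haven't moved, so I'm handing in.

```bash
python3 -c "from rig import hand_in; print(hand_in())"
```

```text
the job is handed in; nothing more can be done
None
```

I closed the pot with its cap, turned the carousel's empty hook to the robot's side (within about 0.4°), hung the pot on it and handed the job in at about 36 s; no verdict came back.

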